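# Dock the sample caddy

### The arm

A 6-joint arm with a two-finger parallel gripper is mounted at the origin on the work surface. World frame = base frame: x ahead of the robot, y to its left, z up, the work surface at z = 0. Lengths are in mm, angles in rad, forces in N, time in s.
With the tool pointing down it reaches from about 300 to 875 mm from the base axis. Payload 4.2 kg.
Tool frame: the origin (TCP) lies midway between the tips of the shut fingers; the grasp point (between the pads) lies 19 mm behind it; z points along the fingers, y is the direction in which the jaws open and shut (so a half turn about z gives the same grasp; the last joint's range is limited). The gripper opens to 85 mm and grips with 20 to 120 N. Pads are 22 mm wide; open, the fingers measure 114 mm over their backs; the gripper's body (76 mm by 85 mm) begins 54 mm behind the grasp point. The pads swing forward as they close: fully open they stand 13 mm farther back than shut.
Start: joints at [-1.278, 0.32, 1.565, -0, 1.257, -0.02], TCP at [176.944, -547.113, 231.338] pointing down, gripper open.
Joint ranges: [-3.11, 3.11], [-0.84, 2.01], [0.21, 2.61], [-1.34, 4.49], [0.05, 2.63], [-2.56, 2.56]. Speed limits (rad/s): [2.57, 2.57, 3.14, 3.14, 3.14, 3.14].

### API

Orientations are given as a 3x3 rotation matrix whose columns are the frame's x, y, z axes.
In Python, from bench import robot, eyes gives the robot as it stands. The module is installed in compiled form; this text tells all that it offers.
- The arm moves only by the tool servo_tool, never from a script. Its argument "steps" is a list of rows, each a list of 3 entries, a list of its own where there are three numbers: the opening, from 0 (shut) to 1 (fully open), then the shift along the tool's x, y, z as a fraction of full scale, then the turn about the tool's z as a fraction of full scale. In form: [[grip, [tx, ty, tz], turn], ...]. A call has 1 to 5 rows; each row shifts and turns the pose as measured when the row begins, along the tool's axes as they then stand; what a row does not reach is not made up. Full scale, the value 1, is 1000 mm for a shift and 90 degrees for a turn. A row lasts 1/12 s, in which the tool goes at most 41.7 mm and 7.16 degrees, less where a joint would pass 70% of its speed; a pose out of reach is approached as far as the arm can. A call with a number of a shift or a turn outside -1 to 1 is refused whole. A call with a gripper value outside its range is refused whole. The fingers move at their own pace and stop on an object; the grip force is fixed at half the most. Time passes only in rows, so rows that do not move let the fingers close. It gives the time, the measured TCP pose, the force and the opening at its end, in the units of the state.
- robot.read_state(): the state, without advancing time (a new reading comes with each control period).
- eyes.get_image(name): name is "side" or "top"; returns a dict with "frame" (384x512x3 uint8, red, green, blue), "range_z" (384x512 float32, mm along the optical axis (not along the pixel's ray), 0 where there is no reading), "camera_matrix" (3x3 intrinsics, pixels), "R" (3x3) and "t" (3): a world point X has camera coordinates R X + t. Camera axes: x right, y down, z forward; pixel columns grow to the right and rows downward; lengths in mm; the calibration is good to about 2 mm. A picture is of the moment at which its call begins.
- robot.close_job(): hands the job in, once; it reports no verdict.
The state is a dict: "clock": time; "joints": joint angles; "dq": joint speeds; "joint_torque": joint torques, N m; "tool_pos": TCP position; "eef_rot": TCP orientation; "wrist_force": force on the tool from outside, world axes, zero at the start; "ft_torque": the same for the moment, N m; "grip_width": finger opening in mm.
Only numpy, scipy, OpenCV 4.12 (cv2) and the standard library are available. Lean on these libraries where they do the work, as an engineer would, in place of code of your own. Each camera call takes 0.05 s, during which the arm holds its last target.

### The job

Take the small bottle caddy by its push bar and wheel it forward, all its wheels on the bench, until its four castors trail straight behind while it is still outside the docking bay. Then steer it in between the guide rails and bring its front face gently up against both rubber buffers at the end, wherever the stop is set, press it lightly home for a moment, and let go with it resting there. Do not bump or press hard on the rails or buffers, keep the sample bottles standing in the tray, and leave everything else alone.

Things in the scene. Friction and masses are not known exactly. Their poses are not given: they have to be found in the camera images.
- caddy: Small bottle caddy: cream tray 170 mm long (x) by 120 mm wide (y) on four swivel castors, thin gallery rails at 85 mm height, push bar at the rear. Origin on the bench under the tray's middle; x points forward, away from the push bar, z up. Tray floor 44 mm, underside 36 mm, rim 58 mm above the bench. With bottles about 0.8 kg. Rolls freely (about 1 N), stays where left.
- push_bar (a point): Middle of the caddy's push bar: round black bar, 12 mm thick, 108 mm long along the caddy's y, 115 mm above the bench, 115 mm behind the caddy's origin. 10 mm posts slope forward and down from its ends to the tray. Nearest bottle 90 mm ahead of it. With the nose against a stop, a push here of more than about 10 N tends to lift the rear wheels. Axes as the caddy's.
- caddy_nose (a point): Middle of the flat front face of the caddy's tray, 48 mm above the bench, 85 mm ahead of the caddy's origin. This face comes to rest on the buffers. Axes as the caddy's.
- bay: Docking bay fixed to the bench: two upright aluminium guide rails, 46 mm high, 4 mm thick, 128 mm apart inside, 175 mm long. Origin on the bench, midway between them where the straight rails begin; x points into the bay, z up. From x = 0 to -40 mm the rails flare outward at 24 degrees. Across the far end stands the end stop with its buffers.
- stop_slot (a point): Middle of the end stop's slots, in the bay 132 mm in, 50 mm up; axes as the bay's. The stop, an upright steel plate with two rubber buffers (24 mm across, 32 mm either side of the middle, 50 mm up), is rigid and screwed down squarely anywhere along the slots: the buffers' faces lie up to 13 mm before or behind this point. No reading tells where: see or feel it.
- castor_fl (a joint): Swivel of the front left castor, rad, positive to the left seen from above; 0 or a whole turn = trailing straight behind, pi = pointing forward; spins freely. Pivot 62 mm ahead of and 42 mm left of the caddy's origin. Wheel 25 mm, trail 14 mm: falls in line in 50 to 80 mm of straight forward travel; turned sideways it juts out and fouls the rails.
- castor_fr (a joint): Swivel of the front right castor, rad, positive to the left seen from above; 0 or a whole turn = trailing straight behind, pi = pointing forward; spins freely. Pivot 62 mm ahead of and 42 mm right of the caddy's origin. Wheel 25 mm, trail 14 mm: falls in line in 50 to 80 mm of straight forward travel; turned sideways it juts out and fouls the rails.
- castor_rl (a joint): Swivel of the rear left castor, rad, positive to the left seen from above; 0 or a whole turn = trailing straight behind, pi = pointing forward; spins freely. Pivot 62 mm behind and 42 mm left of the caddy's origin. Wheel 25 mm, trail 14 mm: falls in line in 50 to 80 mm of straight forward travel; turned sideways it juts out and fouls the rails.
- castor_rr (a joint): Swivel of the rear right castor, rad, positive to the left seen from above; 0 or a whole turn = trailing straight behind, pi = pointing forward; spins freely. Pivot 62 mm behind and 42 mm right of the caddy's origin. Wheel 25 mm, trail 14 mm: falls in line in 50 to 80 mm of straight forward travel; turned sideways it juts out and fouls the rails.
- sample_1: Milky white sample bottle, 44 mm across, 80 mm tall, 70 g, standing loose in the caddy's tray (front, left). Origin at the centre of its foot, z up.
- sample_2: Milky white sample bottle, 44 mm across, 80 mm tall, 70 g, standing loose in the caddy's tray (front, right). Origin at the centre of its foot, z up.
- sample_3: Milky white sample bottle, 44 mm across, 80 mm tall, 70 g, standing loose in the caddy's tray (middle, left). Origin at the centre of its foot, z up.
- sample_4: Milky white sample bottle, 44 mm across, 80 mm tall, 70 g, standing loose in the caddy's tray (middle, right). Origin at the centre of its foot, z up.
- reagent_amber: Amber reagent bottle, 64 mm across, 130 mm tall, on the bench; to be left alone. Origin under its middle.
- reagent_clear: Clear glass reagent bottle, 68 mm across, 120 mm tall, on the bench; to be left alone. Origin under its middle.
- beaker: Glass beaker, 60 mm across, 75 mm tall, on the bench; to be left alone. Origin under its middle.
- spare_1: Sample bottle like those in the caddy, 44 mm across, 80 mm tall, on the bench; to be left alone. Origin under its middle.
- spare_2: Sample bottle like those in the caddy, 44 mm across, 80 mm tall, on the bench; to be left alone. Origin under its middle.
- tip_box: Closed grey box of pipette tips, 85 by 120 mm, 50 mm tall, on the bench; to be left alone. Origin under its middle.
- bottle_brush: Wooden-handled flat brush, on the bench; to be left alone. Origin under its middle.
There are look-alikes about, which are no part of the job. Leave any red or yellow look-alike of the caddy alone.

How it is judged:
By the outcome, as a careful person would: the job done as asked, in the order asked, and still so for the second after the job is handed in, with the robot touching nothing.
It also fails if it takes over 54 s, if anything falls off the work surface, if the arm or the gripper's body presses on something with over 40 N, if the wrist force passes 120 N, or if a joint passes its speed limit or range.

## Working session

There is one attempt and no reset: what is moved stays moved. The work goes in short steps, Python scripts to look and compute and a tool call to move; the robot and the scene stay as the last step left them, time stands still between calls to the robot, and variables do not carry over. Pictures are saved under pics/ and viewed, and the job is handed in when it is done.

Besides the shell and the picture viewer there is one more tool, called after "Request:" as name(argument=value, ...), one argument or row to a line, values as JSON. servo_tool: Moves the arm, as the interface text tells. Its arguments: {"type":"object","properties":{"steps":{"type":"array","items":{"type":"array"}}},"required":["steps"]}

```bash
mkdir -p pics
cat > h.py <<'E'
import numpy as np,cv2
from bench import robot,eyes
def px2w(im,u,v,z=None):
    K=im["camera_matrix"];R=im["R"];t=im["t"]
    d=np.linalg.inv(K)@np.array([u,v,1.0])
    if z is None:
        r=im["range_z"][int(round(v)),int(round(u))]; return R.T@(d*r-t)
    o=-R.T@t; w=R.T@d
    return o+w*(z-o[2])/w[2]
def w2px(im,X):
    c=im["R"]@np.array(X,float)+im["t"]; p=im["camera_matrix"]@c; return p[:2]/p[2]
def save(im,name,crop=None,s=1):
    f=im["frame"][:,:,::-1]
    if crop: f=f[crop[1]:crop[3],crop[0]:crop[2]]
    f=cv2.resize(f,None,fx=s,fy=s,interpolation=cv2.INTER_CUBIC)
    cv2.imwrite("pics/"+name,f)
E
python3 - <<'E'
from h import *
for n in ("top","side"):
    im=eyes.get_image(n); save(im,n+"0.png",s=1.5); print(n,im["R"],im["t"],im["camera_matrix"])
print(robot.read_state())
E
```

```text
top [[-0.00792009 -0.99995109  0.00592358]
 [-0.99585844  0.00735085 -0.0906197 ]
 [ 0.09057173 -0.00661676 -0.99586795]] [-142.17417406  507.56944888 1313.34607848] [[408.97396459   0.         253.30520867]
 [  0.         408.97396459 192.17043907]
 [  0.           0.           1.        ]]
side [[-0.84537875 -0.53405753 -0.01083169]
 [-0.35172568  0.57179161 -0.74117704]
 [ 0.40202465 -0.62276553 -0.67122222]] [ 381.51339878  311.20821531 1291.34093628] [[431.14926287   0.         259.58205672]
 [  0.         431.14926287 192.76519112]
 [  0.           0.           1.        ]]
{'clock': 0.1, 'joints': array([-1.27800327e+00,  3.20225946e-01,  1.56556087e+00,  2.01428927e-05,
        1.25738556e+00, -1.99932265e-02]), 'dq': array([ 0.00118034, -0.00182654, -0.00449944, -0.00157698,  0.00381684,
        0.00012855]), 'joint_torque': array([ 1.77661521e-03, -4.16407335e+01, -2.34703678e+01,  1.06935008e-04,
        4.86978664e-03,  9.10152636e-06]), 'tool_pos': array([ 176.82160886, -546.69156601,  230.56599856]), 'eef_rot': array([[ 9.51481821e-01,  3.07704652e-01, -4.37607554e-04],
       [ 3.07704959e-01, -9.51480611e-01,  1.51803013e-03],
       [ 5.07298305e-05, -1.57903209e-03, -9.99998752e-01]]), 'wrist_force': array([ 0.41077395,  0.89467674, -0.47266608]), 'ft_torque': array([-0.05551924,  0.0087515 ,  0.00631708]), 'grip_width': 85.40227421703307}
```

View pics/top0.png

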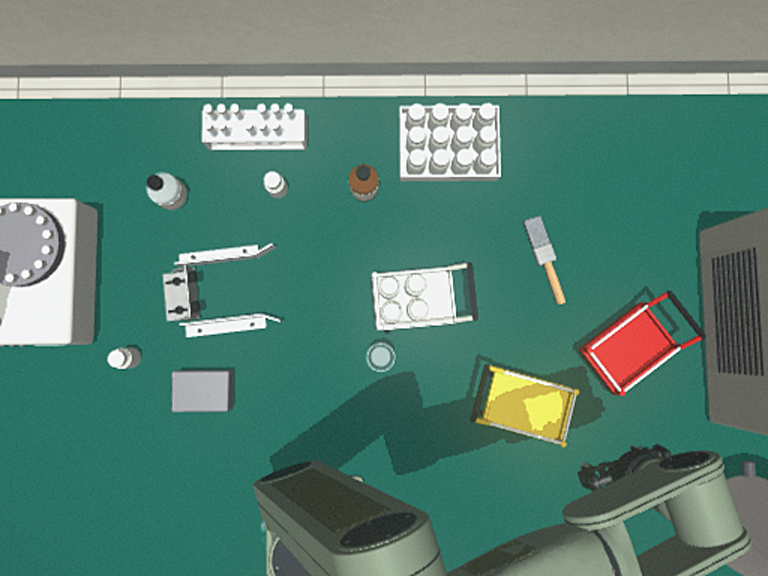

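View pics/side0.png

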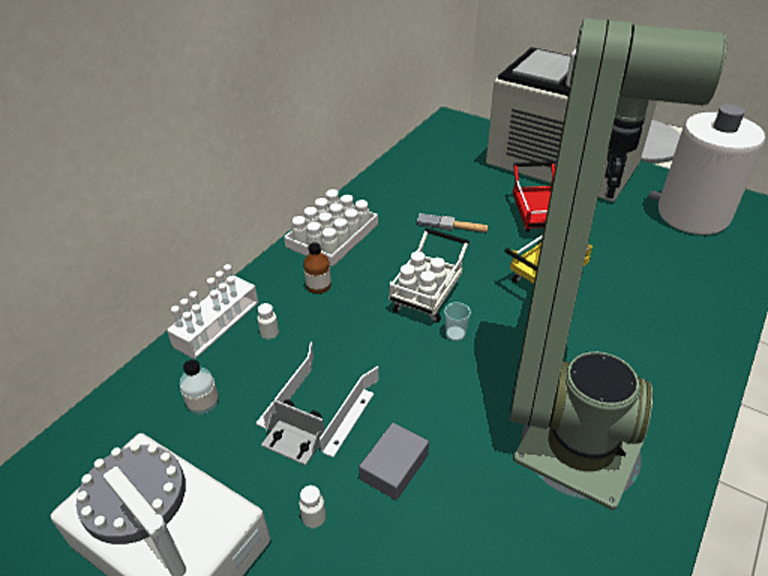

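The top view shows the caddy at about (420,297) in the 1.5x picture, with its push bar at (467,292) on the right. The bay is on the left with its mouth at x≈275. Next I'll enlarge both.

Run:
```python
from h import *
im=eyes.get_image("top"); save(im,"t1.png",(225,160,335,235),7); save(im,"t2.png",(95,150,205,235),7)
np.savez("top.npz",**im)
im=eyes.get_image("side"); save(im,"s1.png",(240,145,330,225),8);np.savez("side.npz",**im)
```

```text
(no output)
```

View pics/t1.png

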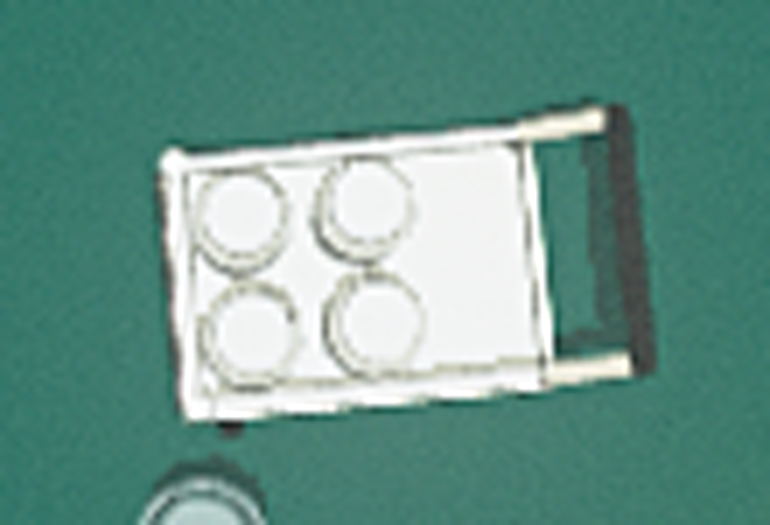

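View pics/t2.png

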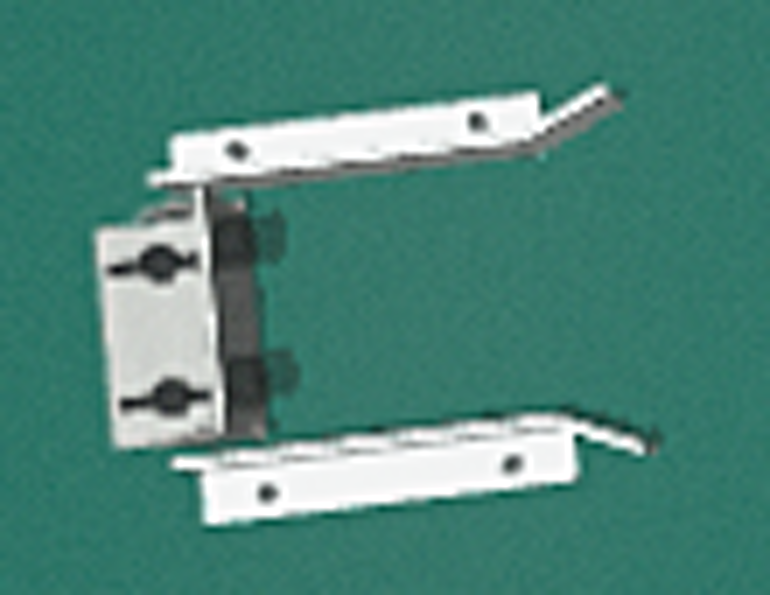

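View pics/s1.png

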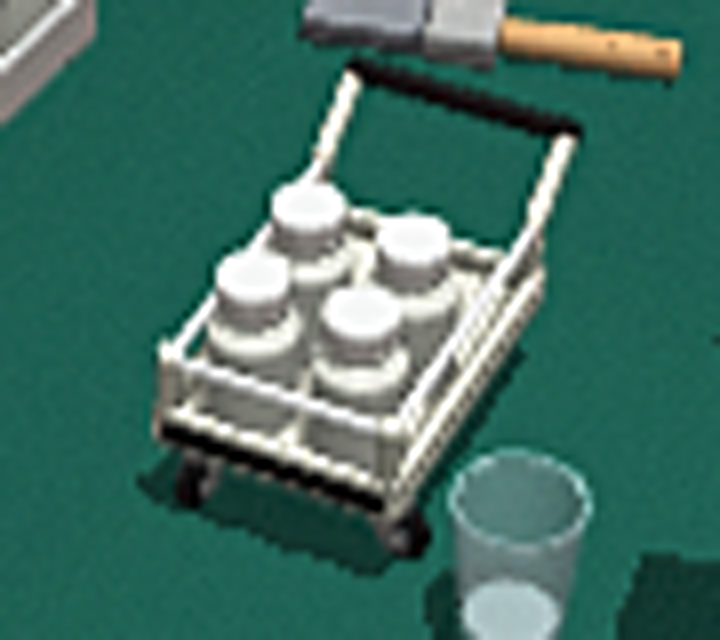

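```bash
cat >> h.py <<'E'
def cl(im):
    r=im["range_z"].astype(float); v,u=np.mgrid[0:384,0:512]
    d=np.stack([u,v,np.ones_like(u)],-1)@np.linalg.inv(im["camera_matrix"]).T
    return (d*r[...,None]-im["t"])@im["R"]
def c(im,x,y,z,x0,y0,s=7):
    return px2w(im,x0+(x+.5)/s-.5,y0+(y+.5)/s-.5,z)
E
python3 - <<'E'
from h import *
im=dict(np.load("top.npz"))
A=[c(im,*p,115,225,160) for p in ((619,108),(642,373))]
G=[c(im,*p,85,225,160) for p in ((172,158),(190,415),(525,140),(548,382))]
print("bar",A,np.linalg.norm(A[0]-A[1])); print("gal",np.array(G))
print("gal mid",np.mean(G,0))
P=cl(im)
Z=P[...,2]
sel=(Z>38)&(Z<52); sel[:150]=0; sel[235:]=0; sel[:,:95]=0; sel[:,205:]=0
vv,uu=np.where(sel)
h=np.zeros((85,110,3),np.uint8); zz=np.clip(Z[150:235,95:205],0,80); cv2.imwrite("pics/hm.png",cv2.resize(cv2.applyColorMap((zz*3).astype(np.uint8),cv2.COLORMAP_JET),None,fx=7,fy=7,interpolation=cv2.INTER_NEAREST))
zc=np.clip(Z[160:235,225:335],0,130); cv2.imwrite("pics/hc.png",cv2.resize(cv2.applyColorMap((zc*1.9).astype(np.uint8),cv2.COLORMAP_JET),None,fx=7,fy=7,interpolation=cv2.INTER_NEAREST))
print(np.round(Z[192,100:330:10],1))
E
```

```text
bar [array([ 549.52222434, -328.42594162,  115.        ]), array([ 433.73676297, -335.95070682,  115.        ])] 116.02971669343924
gal [[ 532.42519738 -132.88916342   85.        ]
 [ 417.86181687 -140.05651881   85.        ]
 [ 539.37970182 -290.7005004    85.        ]
 [ 431.23795232 -298.94363573   85.        ]]
gal mid [ 480.2261671  -215.64745459   85.        ]
[ -1.8   7.6   0.9  10.1  -2.2  -2.3  -2.9   3.7   2.3   5.7  -8.1  -2.7
   0.7   2.9   3.3  89.  121.5  90.1 123.4  44.   56.3  -1.3   2.1]
```

View pics/hm.png

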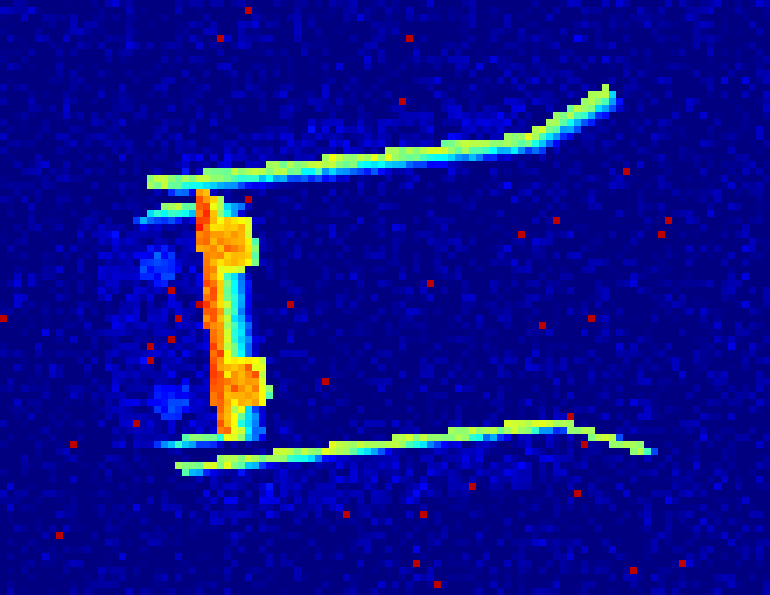

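View pics/hc.png

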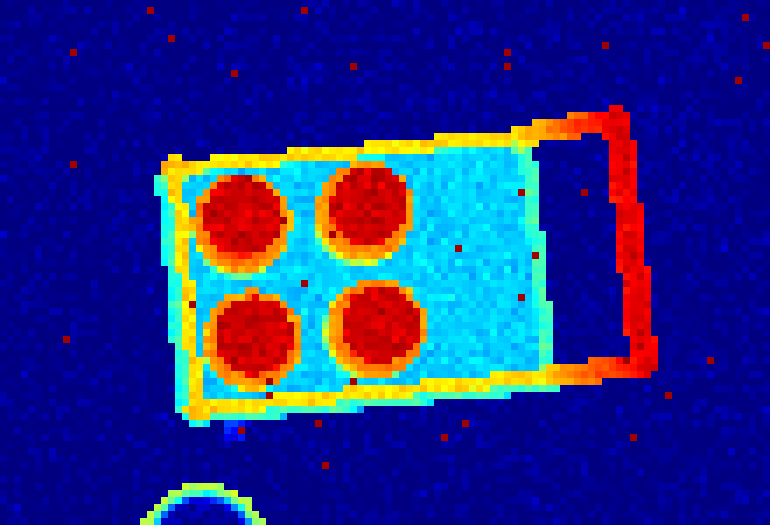

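```bash
cat > m.py <<'E'
from h import *
def box(P,u0,v0,u1,v1,z0,z1):
    Q=P[v0:v1,u0:u1].reshape(-1,3); return Q[(Q[:,2]>z0)&(Q[:,2]<z1)]
def line(Q):
    for _ in range(3):
        m=Q[:,:2].mean(0); d=np.linalg.svd(Q[:,:2]-m)[2][0]; n=np.array([-d[1],d[0]])
        r=(Q[:,:2]-m)@n; Q=Q[abs(r)<max(4,2*r.std())]
    return Q.mean(0),d,r.std(),len(Q)
def cr(u,v,x0,y0): return int(x0+u/7),int(y0+v/7)
E
python3 - <<'E'
from m import *
im=dict(np.load("top.npz"));P=cl(im)
def b(x0,y0,a,bb,cc,d,z0,z1): 
    u0,v0=cr(a,bb,x0,y0);u1,v1=cr(cc,d,x0,y0); return box(P,u0,v0,u1,v1,z0,z1)
def rep(n,Q):
    m,d,s,k=line(Q); print(n,m.round(1),"ang(deg)",np.degrees(np.arctan2(*(d if n in("bar","gf","plate") else d)[::-1])).round(2)%180,"std",s.round(2),k); return m,d
rep("bar",b(225,160,600,130,660,350,104,128))
rep("gl",b(225,160,200,120,510,180,76,95))
rep("gr",b(225,160,220,360,530,420,76,95))
rep("gf",b(225,160,150,180,215,400,76,95))
rep("railfar",b(95,150,260,120,520,190,38,52))
rep("railnear",b(95,150,270,400,540,480,38,52))
rep("plate",b(95,150,190,180,240,440,58,75))
for n,(a,bb,cc,d) in (("buf1",(235,225,275,262)),("buf2",(245,360,285,400))):
    Q=b(95,150,a,bb,cc,d,45,75); print(n,Q.mean(0),np.sort(Q[:,1])[:8].round(1),len(Q), Q[:,2].max())
for n,(a,bb,cc,d) in (("flare far end",(590,80,620,110)),("near end",(630,435,665,460))):
    Q=b(95,150,a,bb,cc,d,38,56); print(n,Q.round(1))
E
```

```text
bar [ 492.9 -330.9  120.1] ang(deg) 5.210000000000008 std 3.56 129
gl [ 534.9 -213.1   87.4] ang(deg) 94.74 std 1.76 85
gr [ 427.3 -220.4   87.4] ang(deg) 95.09 std 1.71 85
gf [ 475.3 -138.6   88.2] ang(deg) 5.1299999999999955 std 1.72 61
railfar [573.1 187.   45. ] ang(deg) 96.56 std 1.49 60
railnear [441.9 176.9  46.3] ang(deg) 96.36 std 1.23 54
plate [500.  259.8  64.4] ang(deg) 6.150000000000006 std 2.13 82
buf1 [532.37974501 249.75649789  57.94683645] [246.7 247.3 247.6 248.6 248.8 249.2 249.2 249.3] 15 63.67063174463696
buf2 [470.19643253 242.47983192  57.01397071] [239.3 240.1 240.4 240.7 241.1 241.2 241.2 241.7] 18 67.84582934632641
flare far end [[604.   86.9  46.2]
 [600.8  93.4  46.1]
 [600.7  90.1  46.6]
 [600.5  86.7  47.5]
 [597.5  93.3  46.6]
 [598.   90.7  42.9]
 [598.8  88.3  38. ]]
near end [[439.2  72.9  45.7]
 [439.3  70.   43.9]
 [436.1  73.2  43.9]
 [435.9  69.5  46.9]]
```

Depth gives these poses:
- **Caddy:** origin about (482,-216.5), heading 95.0°.
- **Bar:** centre about (492,-331).
- **Bay:** origin about (515,118), heading 96.4°. The rails are 131.5 mm apart centre to centre, against 132 expected.

The caddy sits about 70 mm left of the bay line. I'll move above the bar first.

Request:
servo_tool(
  steps=[
    [1,[0.036,-0.011,0],0.028],
    [1,[0.036,-0.011,0],0.028],
    [1,[0.036,-0.011,0],0.028],
    [1,[0.036,-0.011,0],0.028],
    [1,[0.036,-0.011,0],0.028],
  ],
)

```text
clock: 0.62
tool_pos: [338.7, -454.7, 229.0]
eef_rot: [[0.998, 0.07, -0.004], [0.07, -0.998, 0.001], [-0.004, -0.001, -1.0]]
wrist_force: [0.5, -0.9, 0.6]
grip_width: 85.3
```

Request:
servo_tool(
  steps=[
    [1,[0.035,-0.024,0],0],
    [1,[0.035,-0.024,0],0],
    [1,[0.035,-0.025,0],0],
    [1,[0.034,-0.024,0],0],
    [1,[0.014,-0.01,0],0],
  ],
)

```text
clock: 1.03
tool_pos: [485.8, -336.3, 227.3]
eef_rot: [[0.998, 0.069, -0.003], [0.069, -0.998, 0.002], [-0.003, -0.002, -1.0]]
wrist_force: [0.0, 0.2, -0.0]
grip_width: 85.5
```

```bash
cat > st.py <<'E'
from h import *
import sys
def st():
    s=robot.read_state(); R=s["eef_rot"]; x=R[:2,0]
    print("t%.2f"%s["clock"],"pos",s["tool_pos"].round(1),"ang %.2f"%np.degrees(np.arctan2(x[1],x[0])),"F",s["wrist_force"].round(1),"T",s["ft_torque"].round(2),"g%.1f"%s["grip_width"],"tilt",R[:2,2].round(4)); return s
def need(x,y,a):
    s=st();R=s["eef_rot"];d=R.T@np.array([x-s["tool_pos"][0],y-s["tool_pos"][1],0]); print("need tool mm",d.round(1),"turn frac",(np.degrees(np.arctan2(R[1,0],R[0,0]))-a)/90)
if len(sys.argv)>1: need(*map(float,sys.argv[1:4]))
E
python3 st.py 492 -331 5.0
```

```text
t1.03 pos [ 485.8 -336.3  227.3] ang 3.96 F [ 0.   0.2 -0. ] T [-0.07 -0.   -0.01] g85.5 tilt [-0.0031  0.0015]
need tool mm [ 6.5 -4.9 -0. ] turn frac -0.011606632314444454
```

Request:
servo_tool(
  steps=[
    [1,[0.006,-0.005,0.015],-0.012],
    [1,[0,0,0.025],0],
    [1,[0,0,0.025],0],
    [1,[0,0,0.02],0],
    [1,[0,0,0.003],0],
  ],
)

```text
clock: 1.45
tool_pos: [498.6, -325.5, 137.6]
eef_rot: [[0.995, 0.099, 0.003], [0.099, -0.995, -0.001], [0.003, 0.001, -1.0]]
wrist_force: [-0.5, 1.0, -0.2]
grip_width: 85.7
```

```bash
python3 st.py 492 -331 5.0
python3 - <<'E'
from h import *
im=eyes.get_image("side"); save(im,"s2.png",(220,100,350,210),6)
E
```

```text
t1.45 pos [ 498.6 -325.5  137.6] ang 5.70 F [-0.5  1.  -0.2] T [0.02 0.01 0.02] g85.7 tilt [ 0.0029 -0.0006]
need tool mm [-7.1  4.8 -0. ] turn frac 0.0077436463762019115
```

View pics/s2.png

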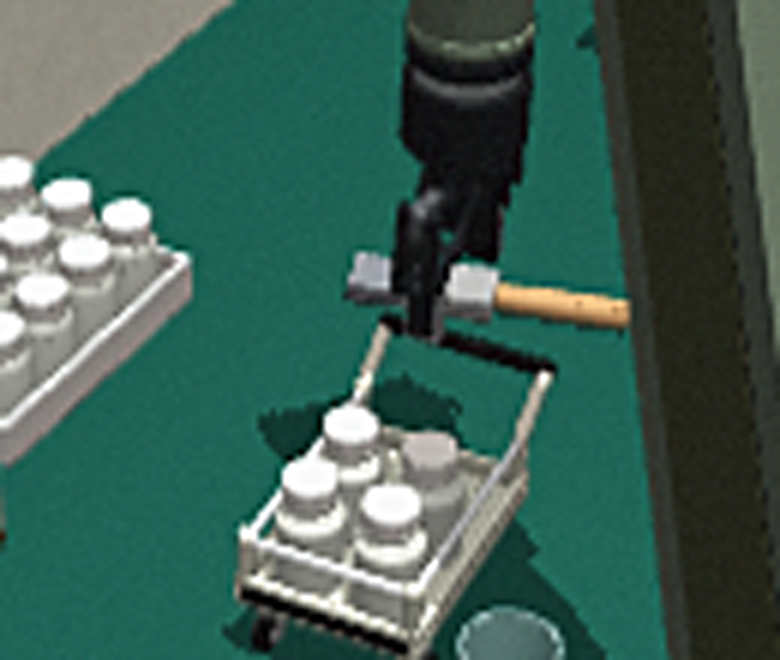

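The gripper is above the bar, straddling it near image (420,320). It's about 7 mm off toward the far end, so I'll correct that and descend.

Request:
servo_tool(
  steps=[
    [1,[-0.004,0.003,0.01],0.004],
    [1,[-0.002,0.001,0.013],0],
    [1,[0,0,0.009],0],
    [1,[0,0,0.005],0],
    [1,[0,0,0],0],
  ],
)

```text
clock: 1.92
tool_pos: [494.7, -333.6, 103.2]
eef_rot: [[0.996, 0.091, 0.01], [0.091, -0.996, -0.006], [0.009, 0.007, -1.0]]
wrist_force: [0.2, -0.6, -0.0]
grip_width: 85.6
```

```bash
python3 st.py 492 -331 5.0
```

```text
t1.92 pos [ 494.7 -333.6  103.2] ang 5.20 F [ 0.2 -0.6 -0. ] T [-0.    0.06  0.02] g85.6 tilt [ 0.0099 -0.006 ]
need tool mm [-2.5 -2.8 -0. ] turn frac 0.0021955152029599152
```

Request:
servo_tool(
  steps=[
    [1,[-0.002,-0.002,0.005],0.002],
    [1,[0,0,0.002],0],
    [1,[0,0,0],0],
  ],
)

```text
clock: 2.17
tool_pos: [493.1, -332.7, 97.1]
eef_rot: [[0.996, 0.086, 0.012], [0.086, -0.996, -0.008], [0.012, 0.009, -1.0]]
wrist_force: [-0.3, -0.3, -0.7]
grip_width: 85.7
```

```bash
python3 st.py 492 -331 5.0
```

```text
t2.17 pos [ 493.1 -332.7   97.1] ang 4.96 F [-0.3 -0.3 -0.7] T [ 0.06  0.06 -0.02] g85.7 tilt [ 0.0124 -0.0078]
need tool mm [-1.  -1.8 -0. ] turn frac -0.00045824377192630944
```

Good position. Next I'll close the fingers gently by stepping the opening command.

Request:
servo_tool(
  steps=[
    [0.6,[0,-0.001,0],0],
    [0.45,[0,0,0],0],
    [0.32,[0,0,0],0],
    [0.25,[0,0,0],0],
    [0.2,[0,0,0],0],
  ],
)

```text
clock: 2.58
tool_pos: [493.9, -331.9, 98.6]
eef_rot: [[0.996, 0.087, 0.015], [0.087, -0.996, -0.009], [0.014, 0.011, -1.0]]
wrist_force: [-0.0, -0.0, -0.8]
grip_width: 25.8
```

```bash
python3 st.py 492 -331 5.0
```

```text
t2.58 pos [ 493.9 -331.9   98.6] ang 4.98 F [-0.  -0.  -0.8] T [-0.01  0.04  0.03] g25.8 tilt [ 0.0148 -0.0094]
need tool mm [-1.8 -1.  -0. ] turn frac -0.00026182296440853864
```

Request:
servo_tool(
  steps=[
    [0.15,[-0.001,0,0.001],0],
    [0.1,[0,0,0],0],
    [0,[0,0,0],0],
    [0,[0,0,0],0],
  ],
)

```text
clock: 2.92
tool_pos: [493.1, -331.9, 97.9]
eef_rot: [[0.996, 0.086, 0.016], [0.087, -0.996, -0.009], [0.015, 0.011, -1.0]]
wrist_force: [-0.1, 0.0, 0.4]
grip_width: 10.0
```

```bash
python3 st.py 492 -331 5.0
python3 - <<'E'
from h import *
im=eyes.get_image("side"); save(im,"s3.png",(220,100,350,210),6)
im=eyes.get_image("top"); save(im,"t3.png",(225,150,335,235),7)
E
```

```text
t2.92 pos [ 493.1 -331.9   97.9] ang 4.97 F [-0.1  0.   0.4] T [ 0.01 -0.02  0.03] g10.0 tilt [ 0.0156 -0.0094]
need tool mm [-1.1 -1.  -0. ] turn frac -0.0003480195252628783
```

View pics/s3.png

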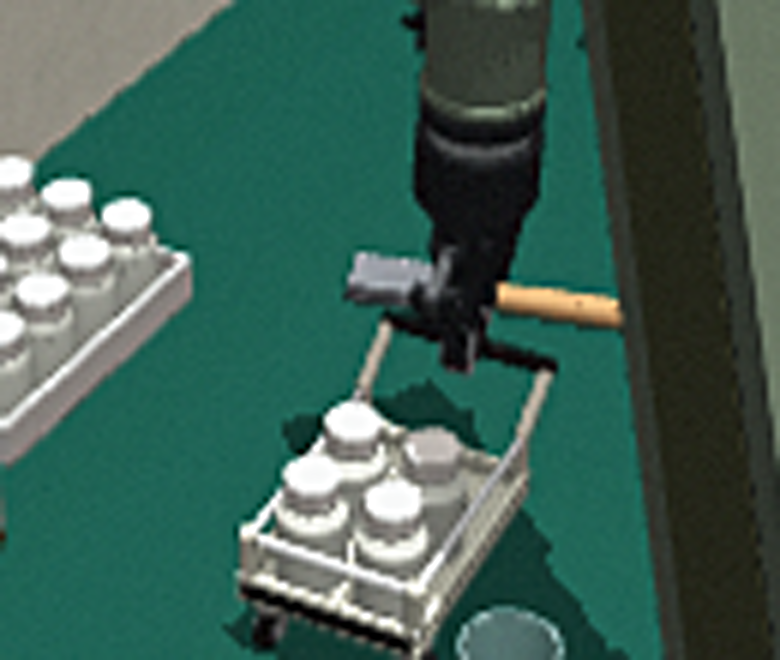

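View pics/t3.png

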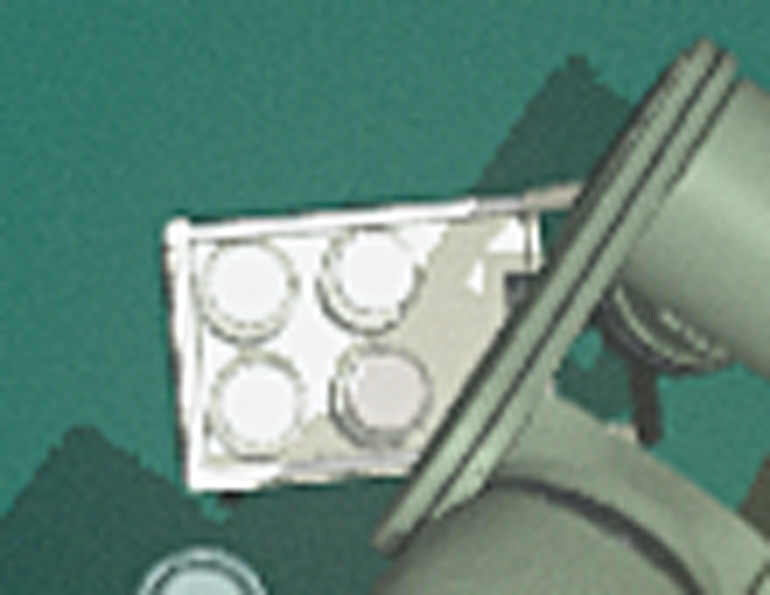

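The grip holds on the bar (10 mm reading) and the bottles are standing. Plan: go diagonally for about 100 mm forward and 72 mm right to reach the bay line, then about 95 mm straight. I'll start gently.

Request:
servo_tool(
  steps=[
    [0,[0.0005,-0.0015,0],0],
    [0,[0.001,-0.003,0],0],
    [0,[0.002,-0.0035,0],0],
    [0,[0.0025,-0.004,0],0],
    [0,[0.003,-0.004,0],0],
  ],
)

```text
clock: 3.43
tool_pos: [500.6, -315.4, 98.0]
eef_rot: [[0.996, 0.086, 0.015], [0.086, -0.996, -0.011], [0.014, 0.013, -1.0]]
wrist_force: [-1.0, -1.1, 0.4]
grip_width: 9.9
```

```bash
cat > bay.py <<'E'
from st import *
import sys
B=np.array([515.,118.]);A=np.radians(96.4)
def bayst():
    s=st(); d=np.array([np.cos(A),np.sin(A)]);n=np.array([-d[1],d[0]])
    R=s["eef_rot"]; p=s["tool_pos"][:2]-19*R[:2,2]-B
    h=np.degrees(np.arctan2(R[1,0],R[0,0]))+90
    f=s["wrist_force"][:2]
    print("bar in bay x %.1f y %.1f  heading err %.2f z %.1f F fwd %.1f left %.1f"%(p@d,p@n,h-np.degrees(A),s["tool_pos"][2],f@d,f@n))
if __name__=="__main__": bayst()
E
python3 bay.py
```

```text
t3.43 pos [ 500.6 -315.4   98. ] ang 4.96 F [-1.  -1.1  0.4] T [-0.1  -0.02  0.06] g9.9 tilt [ 0.0152 -0.0115]
bar in bay x -428.8 y 62.9  heading err -1.44 z 98.0 F fwd -1.0 left 1.1
```

Request:
servo_tool(
  steps=[
    [0,[0.003,-0.0042,0],0],
    [0,[0.003,-0.0042,0],0],
    [0,[0.003,-0.0042,0],0],
    [0,[0.003,-0.0042,0],0],
    [0,[0.003,-0.0042,0],0],
  ],
)

```text
clock: 3.85
tool_pos: [515.4, -290.2, 98.0]
eef_rot: [[0.996, 0.088, 0.015], [0.088, -0.996, -0.012], [0.014, 0.013, -1.0]]
wrist_force: [-0.6, -1.2, 0.4]
grip_width: 10.0
```

Request:
servo_tool(
  steps=[
    [0,[0.003,-0.0042,0],-0.001],
    [0,[0.003,-0.0042,0],-0.001],
    [0,[0.003,-0.0042,0],-0.001],
    [0,[0.003,-0.0042,0],-0.001],
    [0,[0.003,-0.0042,0],-0.001],
  ],
)

```text
clock: 4.27
tool_pos: [530.4, -265.3, 98.0]
eef_rot: [[0.995, 0.096, 0.016], [0.096, -0.995, -0.012], [0.015, 0.013, -1.0]]
wrist_force: [0.3, -1.6, 1.3]
grip_width: 9.9
```

```bash
python3 bay.py
python3 - <<'E'
from h import *
im=eyes.get_image("side"); save(im,"s4.png",(200,100,330,210),6)
im=eyes.get_image("top"); save(im,"t4.png",(195,140,325,235),6)
E
```

```text
t4.27 pos [ 530.4 -265.3   98. ] ang 5.52 F [ 0.3 -1.6  1.3] T [-0.17 -0.05  0.04] g9.9 tilt [ 0.0162 -0.0119]
bar in bay x -382.4 y 27.7  heading err -0.88 z 98.0 F fwd -1.6 left -0.1
```

View pics/s4.png

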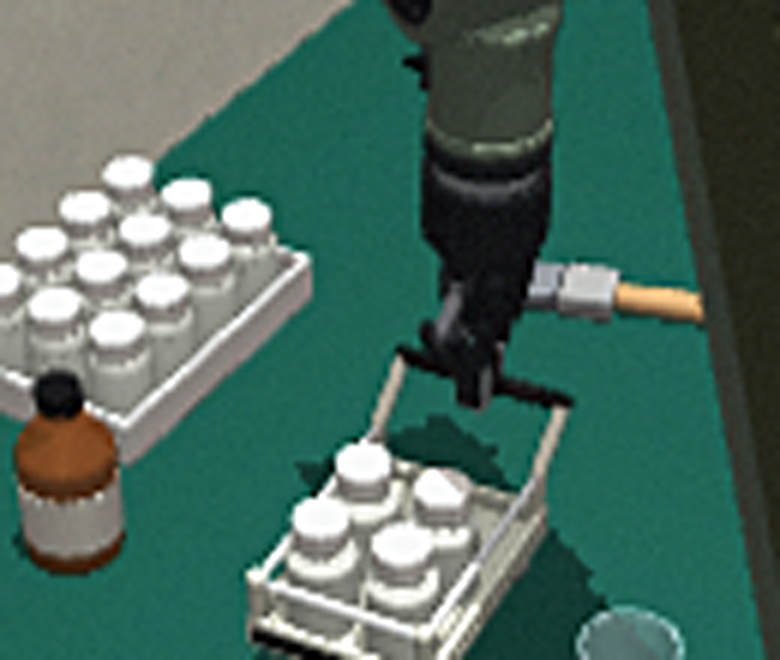

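View pics/t4.png

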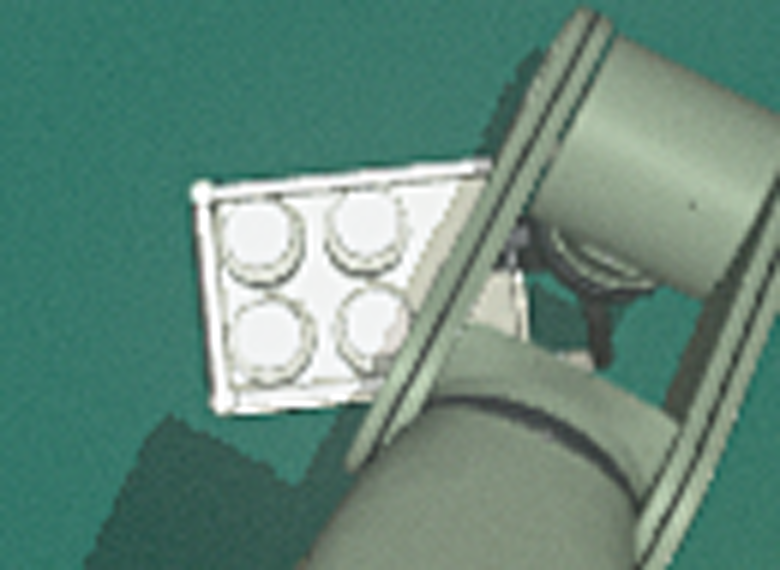

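The caddy follows, bottles upright, with a drag force of about 1.6 N. Continuing, with a blend to straight.

Request:
servo_tool(
  steps=[
    [0,[0.0035,-0.004,0],-0.001],
    [0,[0.0035,-0.004,0],-0.001],
    [0,[0.0035,-0.004,0],-0.001],
    [0,[0.0035,-0.004,0],-0.001],
    [0,[0.0035,-0.004,0],-0.001],
  ],
)

```text
clock: 4.78
tool_pos: [546.3, -242.1, 98.0]
eef_rot: [[0.994, 0.104, 0.015], [0.104, -0.994, -0.012], [0.013, 0.013, -1.0]]
wrist_force: [-0.7, -0.9, 0.3]
grip_width: 10.0
```

Request:
servo_tool(
  steps=[
    [0,[0.0035,-0.004,0],-0.001],
    [0,[0.0028,-0.004,0],-0.001],
    [0,[0.001,-0.004,0],-0.001],
    [0,[0,-0.004,0],0],
    [0,[0,-0.004,0],0],
  ],
)

```text
clock: 5.2
tool_pos: [553.9, -219.1, 98.0]
eef_rot: [[0.994, 0.11, 0.017], [0.11, -0.994, -0.012], [0.016, 0.014, -1.0]]
wrist_force: [-0.3, -0.9, 0.7]
grip_width: 10.1
```

```bash
python3 bay.py
```

```text
t5.20 pos [ 553.9 -219.1   98. ] ang 6.31 F [-0.3 -0.9  0.7] T [-0.16 -0.05 -0.05] g10.1 tilt [ 0.0172 -0.0122]
bar in bay x -339.1 y -0.7  heading err -0.09 z 98.0 F fwd -0.9 left 0.4
```

Run:
```python
from h import *
im=eyes.get_image("top"); save(im,"t5.png",(145,130,315,235),4.6); np.savez("top5.npz",**im)
im=eyes.get_image("side"); save(im,"s5.png",(180,110,310,220),6)
```

```text
(no output)
```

View pics/t5.png

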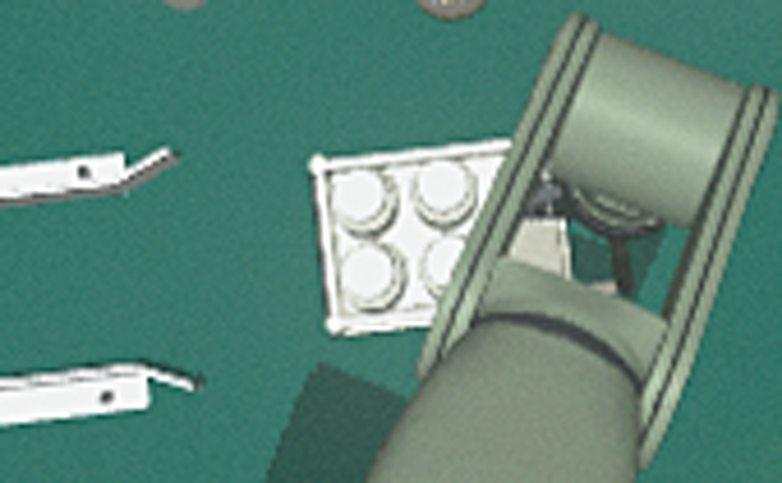

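View pics/s5.png

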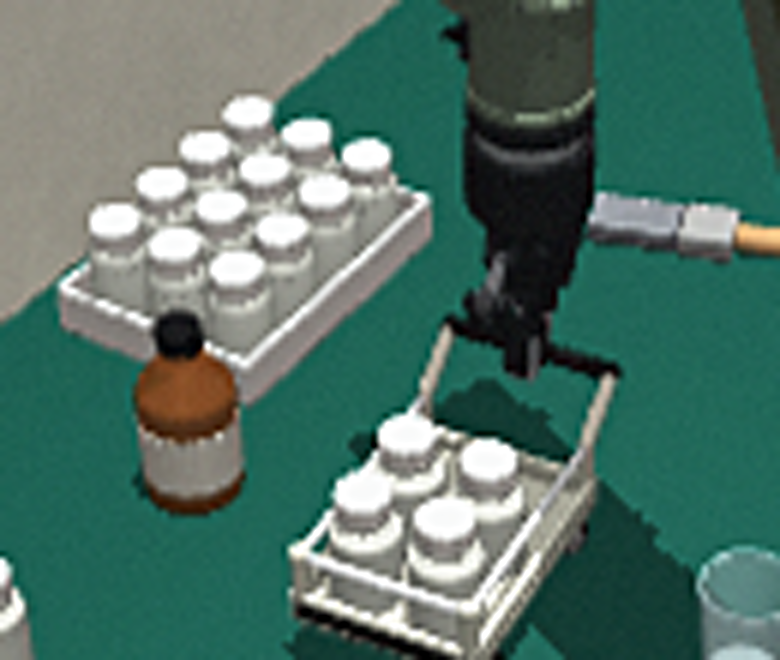

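```bash
cat > pose.py <<'E'
from m import *
B=np.array([515.,118.]);A=np.radians(96.4);d_=np.array([np.cos(A),np.sin(A)]);n_=np.array([-d_[1],d_[0]])
def caddy(im,bar):
    """refine caddy pose in bay frame; bar=(x,y,hdeg) guess from robot. gallery points z 78..96"""
    P=cl(im).reshape(-1,3); P=P[(P[:,2]>77)&(P[:,2]<97)]
    q=np.c_[(P[:,:2]-B)@d_,(P[:,:2]-B)@n_]
    h=np.radians(bar[2]); o=np.array(bar[:2])+115*np.array([np.cos(h),np.sin(h)])
    c,s=np.cos(h),np.sin(h); r=(q-o)@np.array([[c,-s],[s,c]])
    def fit(M,ax):
        Q=r[M]
        for _ in range(4):
            p=np.polyfit(Q[:,1-ax],Q[:,ax],1); e=Q[:,ax]-np.polyval(p,Q[:,1-ax]); Q=Q[abs(e)<max(3,2*e.std())]
        return p,len(Q),Q
    L,nl,_=fit((abs(r[:,1]-54)<8)&(r[:,0]>-20)&(r[:,0]<70),1)
    Rr,nr,_=fit((abs(r[:,1]+54)<8)&(r[:,0]>-20)&(r[:,0]<70),1)
    F,nf,_=fit((abs(r[:,0]-78)<8)&(abs(r[:,1])<48),0)
    print("in guess-caddy frame: left rail y@60 %.1f slope %.2fdeg n%d | right y@60 %.1f slope %.2f n%d | front x %.1f slope %.2f n%d"%(np.polyval(L,60),np.degrees(L[0]),nl,np.polyval(Rr,60),np.degrees(Rr[0]),nr,np.polyval(F,0),-np.degrees(F[0]),nf))
E
python3 - <<'E'
from pose import *
im=dict(np.load("top5.npz")); caddy(im,(-339.1,-0.7,-0.09))
im=dict(np.load("top.npz")); caddy(im,(-443.7,72,-1.4))
E
```

```text
in guess-caddy frame: left rail y@60 56.0 slope -0.04deg n39 | right y@60 -51.7 slope 0.07 n57 | front x 76.1 slope -0.01 n62
in guess-caddy frame: left rail y@60 55.7 slope -0.14deg n55 | right y@60 -52.3 slope -0.11 n53 | front x 78.2 slope 0.18 n59
```

Run:
```python
from pose import *
ims=[dict(np.load(f)) for f in ("top.npz","top5.npz")]
for im in ims:
  P=cl(im).reshape(-1,3); P=P[(P[:,2]>41)&(P[:,2]<50)]
  q=np.c_[(P[:,:2]-B)@d_,(P[:,:2]-B)@n_]
  for s in (1,-1):
    M=(abs(q[:,1]-66*s)<8)&(q[:,0]>5)&(q[:,0]<110); Q=q[M]; Z=P[M,2]
    p=np.polyfit(Q[:,0],Q[:,1],1); print(s,len(Q),"y@0 %.2f y@100 %.2f z %.1f"%(np.polyval(p,0),np.polyval(p,100),Z.mean()))
# visual check: top edges of rails projected
im=ims[0]; f=cv2.resize(im["frame"][150:235,95:205][:,:,::-1],None,fx=7,fy=7,interpolation=cv2.INTER_CUBIC).copy()
def W(x,y,z): 
    p=B+x*d_+y*n_; u=w2px(im,(p[0],p[1],z)); return tuple(np.round((u-[95,150]+.5)*7-.5).astype(int).tolist())
for s in (1,-1):
    for y in (64,68): cv2.line(f,W(0,s*y,46),W(175,s*y,46),(0,0,255),1)
    cv2.line(f,W(0,s*64,0),W(175,s*64,0),(255,0,0),1)
    cv2.line(f,W(0,s*64,46),W(-40,s*(64+40*np.tan(np.radians(24))),46),(0,255,255),1)
cv2.line(f,W(132,-50,50),W(132,50,50),(0,255,0),1)
for o in (-13,13): cv2.line(f,W(132+o,-50,50),W(132+o,50,50),(255,0,255),1)
cv2.imwrite("pics/ov.png",f)
```

```text
1 40 y@0 66.26 y@100 66.10 z 46.1
-1 41 y@0 -65.86 y@100 -65.38 z 45.6
1 42 y@0 65.80 y@100 66.11 z 45.3
-1 41 y@0 -65.83 y@100 -65.74 z 45.2
```

View pics/ov.png

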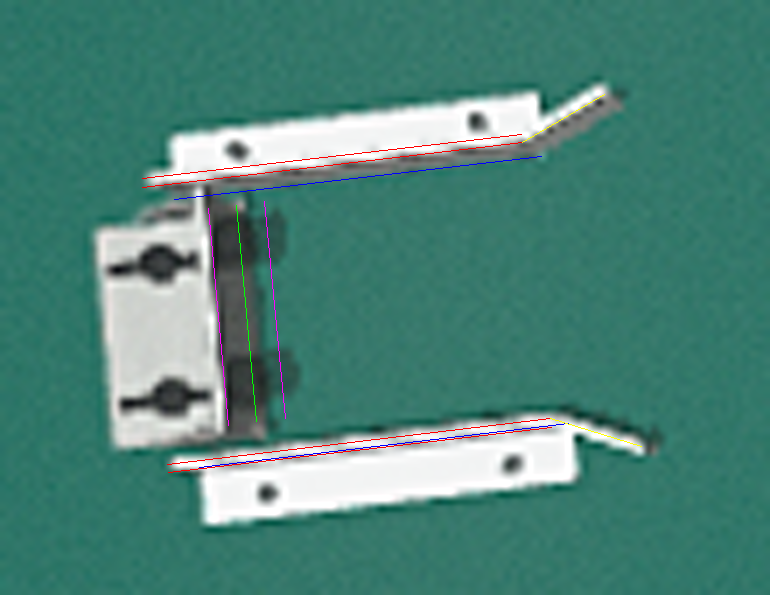

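The overlay matches the rails: red lines on the rail tops, yellow on the flares. Caddy is 1.4 mm left of the bay line, heading aligned, and nose about -141. Next is a 1.4 mm shift right, then straight.

Request:
servo_tool(
  steps=[
    [0,[0.0007,-0.004,0],0],
    [0,[0.0007,-0.0045,0],0],
    [0,[0,-0.0045,0],0],
    [0,[0,-0.0045,0],0],
    [0,[0,-0.0045,0],0],
  ],
)

```text
clock: 5.72
tool_pos: [552.7, -195.9, 98.0]
eef_rot: [[0.994, 0.108, 0.018], [0.108, -0.994, -0.012], [0.017, 0.014, -1.0]]
wrist_force: [0.6, -0.9, 1.0]
grip_width: 10.0
```

Request:
servo_tool(
  steps=[
    [0,[0,-0.0045,0],0],
    [0,[0,-0.0045,0],0],
    [0,[0,-0.0045,0],0],
    [0,[0,-0.0045,0],0],
    [0,[0,-0.0045,0],0],
  ],
)

```text
clock: 6.13
tool_pos: [550.2, -170.9, 98.0]
eef_rot: [[0.994, 0.108, 0.019], [0.108, -0.994, -0.012], [0.018, 0.014, -1.0]]
wrist_force: [0.9, -1.4, 1.5]
grip_width: 9.9
```

```bash
python3 bay.py
```

```text
t6.13 pos [ 550.2 -170.9   98. ] ang 6.22 F [ 0.9 -1.4  1.5] T [-0.13 -0.11 -0.14] g9.9 tilt [ 0.0191 -0.0125]
bar in bay x -290.8 y -2.4  heading err -0.18 z 98.0 F fwd -1.5 left -0.8
```

Request:
servo_tool(
  steps=[
    [0,[0,-0.0045,0],-0.0005],
    [0,[0,-0.0045,0],-0.0005],
    [0,[0,-0.0045,0],-0.0005],
    [0,[0,-0.004,0],0],
    [0,[0,-0.004,0],0],
  ],
)

```text
clock: 6.55
tool_pos: [547.8, -147.0, 98.0]
eef_rot: [[0.994, 0.111, 0.02], [0.111, -0.994, -0.013], [0.018, 0.015, -1.0]]
wrist_force: [0.9, -0.6, 1.3]
grip_width: 9.9
```

Request:
servo_tool(
  steps=[
    [0,[0,-0.003,0],0],
    [0,[0,-0.002,0],0],
    [0,[0,-0.001,0],0],
  ],
)

```text
clock: 6.8
tool_pos: [547.0, -139.6, 97.9]
eef_rot: [[0.994, 0.112, 0.02], [0.112, -0.994, -0.012], [0.018, 0.014, -1.0]]
wrist_force: [0.6, -0.8, 1.4]
grip_width: 10.1
```

```bash
python3 bay.py
python3 - <<'E'
from h import *
im=eyes.get_image("top"); save(im,"t6.png",(95,130,265,235),4.6); np.savez("top6.npz",**im)
im=eyes.get_image("side"); save(im,"s6.png",(150,130,290,240),5.6)
E
```

```text
t6.80 pos [ 547.  -139.6   97.9] ang 6.42 F [ 0.6 -0.8  1.4] T [-0.13 -0.11 -0.1 ] g10.1 tilt [ 0.0197 -0.0124]
bar in bay x -259.3 y -2.7  heading err 0.02 z 97.9 F fwd -0.9 left -0.5
```

View pics/t6.png

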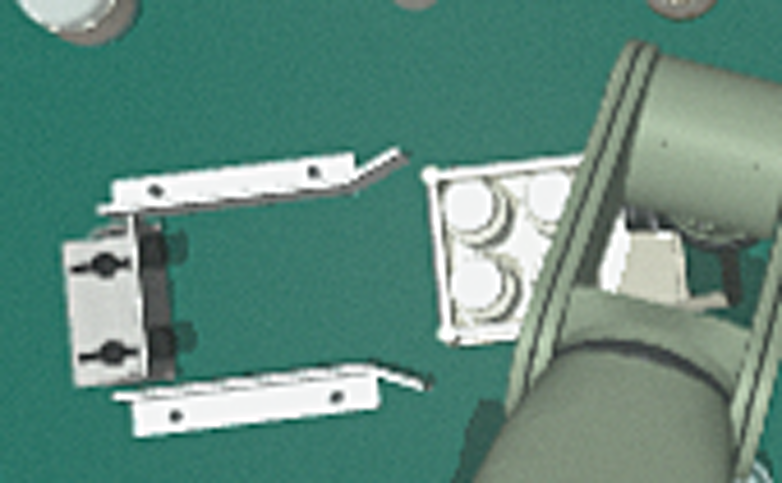

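View pics/s6.png

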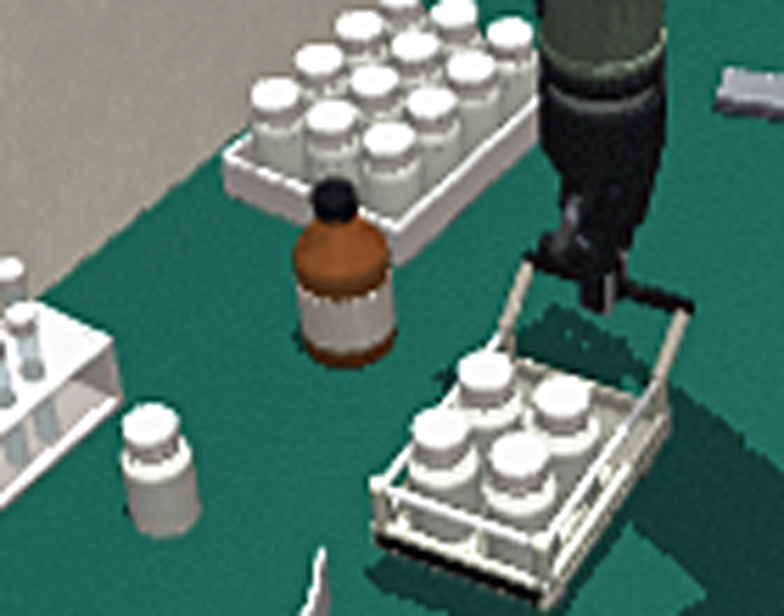

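Run:
```python
from pose import *
im=dict(np.load("top6.npz")); caddy(im,(-259.3,-2.7,0.0))
```

```text
in guess-caddy frame: left rail y@60 55.2 slope 0.34deg n26 | right y@60 -52.9 slope -1.02 n53 | front x 76.1 slope -0.40 n58
```

The nose is at about -61, still outside the bay. The castors have had about 80 mm of straight travel, and none juts out in either view. Camera pose is about -1.5 mm in y and -0.4° in yaw, so I'll trim the yaw by +0.4° over a few slow forward millimetres.

Request:
servo_tool(
  steps=[
    [0,[0,-0.002,0],-0.001],
    [0,[0,-0.003,0],-0.001],
    [0,[0,-0.003,0],-0.001],
    [0,[0,-0.003,0],-0.001],
    [0,[0,-0.002,0],0],
  ],
)

```text
clock: 7.32
tool_pos: [545.7, -126.7, 97.9]
eef_rot: [[0.993, 0.117, 0.02], [0.117, -0.993, -0.013], [0.019, 0.015, -1.0]]
wrist_force: [0.6, -0.8, 2.1]
grip_width: 10.2
```

```bash
python3 bay.py
cat > look.py <<'E'
from pose import *; import sys
from bay import robot
s=robot.read_state();R=s["eef_rot"];p=s["tool_pos"][:2]-19*R[:2,2]-B
im=eyes.get_image("top"); n=sys.argv[1]; save(im,n+".png",(95,130,265,235),4.6)
caddy(im,(p@d_,p@n_,np.degrees(np.arctan2(R[1,0],R[0,0]))+90-96.4))
E
python3 look.py t7
```

```text
t7.32 pos [ 545.7 -126.7   97.9] ang 6.73 F [ 0.6 -0.8  2.1] T [-0.05 -0.05 -0.05] g10.2 tilt [ 0.0204 -0.0128]
bar in bay x -246.3 y -2.9  heading err 0.33 z 97.9 F fwd -0.9 left -0.5Traceback (most recent call last):
  File "look.py", line 2, in <module>
    from bay import robot
  File "bay.py", line 1, in <module>
    from st import *
  File "st.py", line 8, in <module>
    if len(sys.argv)>1: need(*map(float,sys.argv[1:4]))
                        ~~~~^^^^^^^^^^^^^^^^^^^^^^^^^^^
ValueError: could not convert string to float: 't7'
```

```bash
sed -i '/from bay/d' look.py; python3 look.py t7
```

```text
in guess-caddy frame: left rail y@60 53.9 slope 2.11deg n33 | right y@60 -52.3 slope 0.12 n54 | front x 76.0 slope -0.45 n59
```

View pics/t7.png

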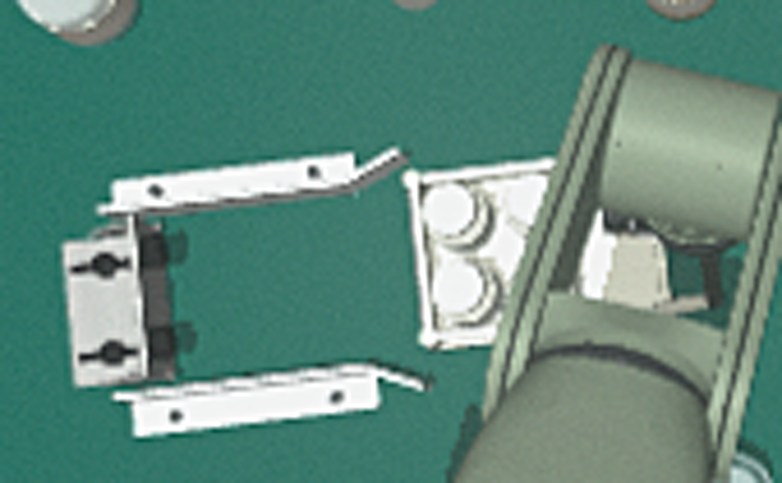

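The camera puts the nose centre at about y=-0.2, heading about +0.2°. I'll enter slowly.

Request:
servo_tool(
  steps=[
    [0,[0,-0.003,0],0],
    [0,[0,-0.003,0],0],
    [0,[0,-0.003,0],0],
    [0,[0,-0.003,0],0],
    [0,[0,-0.003,0],0],
  ],
)

```text
clock: 7.78
tool_pos: [543.7, -110.5, 97.9]
eef_rot: [[0.993, 0.117, 0.02], [0.118, -0.993, -0.013], [0.019, 0.015, -1.0]]
wrist_force: [0.6, -0.9, 2.4]
grip_width: 9.8
```

Request:
servo_tool(
  steps=[
    [0,[0,-0.003,0],0],
    [0,[0,-0.003,0],0],
    [0,[0,-0.003,0],0],
    [0,[0,-0.003,0],0],
    [0,[0,-0.002,0],0],
  ],
)

```text
clock: 8.2
tool_pos: [541.8, -94.7, 97.9]
eef_rot: [[0.993, 0.118, 0.021], [0.118, -0.993, -0.013], [0.019, 0.016, -1.0]]
wrist_force: [0.4, -1.5, 3.4]
grip_width: 10.1
```

```bash
python3 bay.py; python3 look.py t8
```

```text
t8.20 pos [541.8 -94.7  97.9] ang 6.79 F [ 0.4 -1.5  3.4] T [-0.08 -0.03 -0.02] g10.1 tilt [ 0.0205 -0.0132]
bar in bay x -214.1 y -2.6  heading err 0.39 z 97.9 F fwd -1.5 left -0.2
in guess-caddy frame: left rail y@60 55.5 slope 9.87deg n25 | right y@60 -51.8 slope 0.20 n48 | front x 75.8 slope -0.39 n59
```

View pics/t8.png

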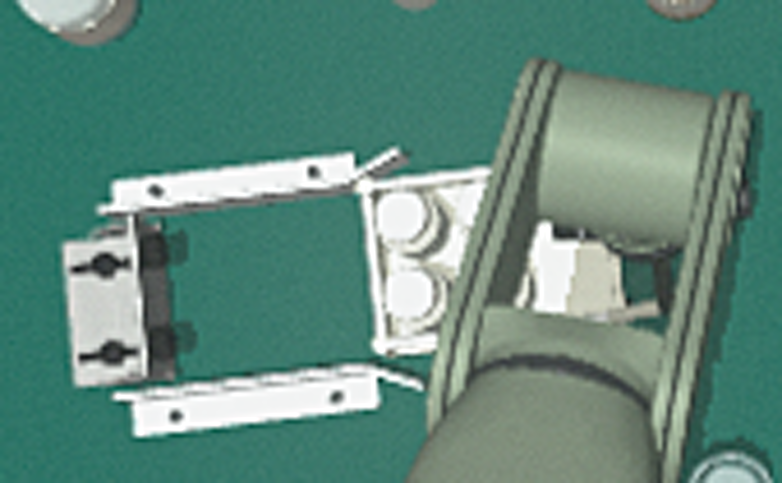

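Request:
servo_tool(
  steps=[
    [0,[0,-0.003,0],0.001],
    [0,[0,-0.003,-0.0002],0.001],
    [0,[0,-0.003,0],0.001],
    [0,[0,-0.003,0],0],
    [0,[0,-0.003,0],0],
  ],
)

```text
clock: 8.67
tool_pos: [539.7, -78.6, 97.9]
eef_rot: [[0.993, 0.113, 0.02], [0.113, -0.993, -0.013], [0.018, 0.016, -1.0]]
wrist_force: [-0.4, -1.6, 2.8]
grip_width: 10.2
```

Request:
servo_tool(
  steps=[
    [0,[0,-0.003,0],0],
    [0,[0,-0.003,-0.0002],0],
    [0,[0,-0.003,0],0],
    [0,[0,-0.003,0],0],
    [0,[0,-0.003,0],0],
  ],
)

```text
clock: 9.08
tool_pos: [537.8, -62.0, 97.8]
eef_rot: [[0.993, 0.113, 0.02], [0.113, -0.993, -0.013], [0.018, 0.016, -1.0]]
wrist_force: [0.3, -1.2, 3.4]
grip_width: 10.1
```

```bash
python3 bay.py; python3 look.py t9
```

```text
t9.08 pos [537.8 -62.   97.8] ang 6.50 F [ 0.3 -1.2  3.4] T [-0.09  0.04  0.02] g10.1 tilt [ 0.0201 -0.0134]
bar in bay x -181.2 y -2.3  heading err 0.10 z 97.8 F fwd -1.2 left -0.2
in guess-caddy frame: left rail y@60 54.2 slope 7.61deg n22 | right y@60 -51.0 slope 0.23 n37 | front x 76.0 slope -0.41 n63
```

View pics/t9.png

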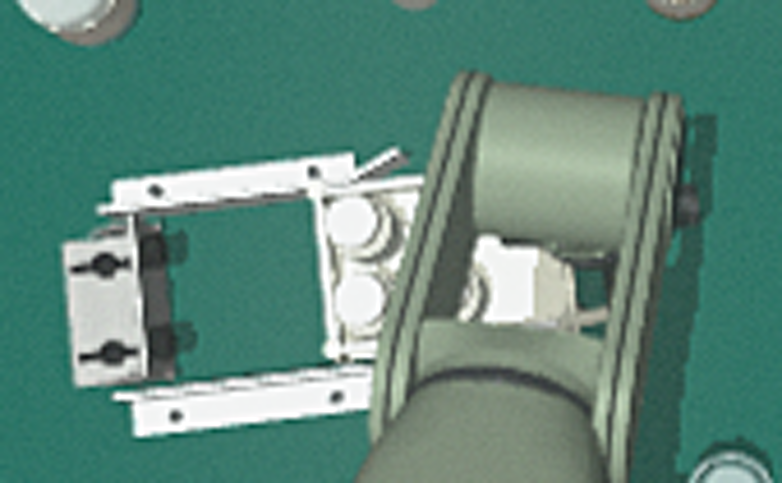

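```bash
cat > ov.py <<'E'
from pose import *; import sys
# draw tray-gallery outline for pose (x,y,h) of bar in bay
n=sys.argv[1]; bx,by,h=map(float,sys.argv[2:5]); u0,v0,u1,v1=map(int,sys.argv[5:9])
im=eyes.get_image("top"); k=8
f=cv2.resize(im["frame"][v0:v1,u0:u1][:,:,::-1],None,fx=k,fy=k,interpolation=cv2.INTER_CUBIC).copy(); raw=f.copy()
def W(x,y,z):
    p=B+x*d_+y*n_; u=w2px(im,(p[0],p[1],z)); return tuple(np.round((u-[u0,v0]+.5)*k-.5).astype(int).tolist())
hr=np.radians(h)
def C(x,y,z): x+=115; return W(bx+x*np.cos(hr)-y*np.sin(hr),by+x*np.sin(hr)+y*np.cos(hr),z)
for s in (1,-1):
    for y in (64,68): cv2.line(f,W(0,s*y,46),W(175,s*y,46),(0,0,255),1)
    cv2.line(f,C(-85,s*60,58),C(85,s*60,58),(255,0,0),1)
    cv2.line(f,C(-85,s*54,88),C(78,s*54,88),(0,255,255),1)
cv2.line(f,C(85,-60,58),C(85,60,58),(255,0,0),1)
cv2.line(f,C(78,-54,88),C(78,54,88),(0,255,255),1)
cv2.imwrite("pics/"+n+".png",f)
E
python3 ov.py ov9 -183 0.5 0 145 160 215 215
```

```text
(no output)
```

View pics/ov9.png

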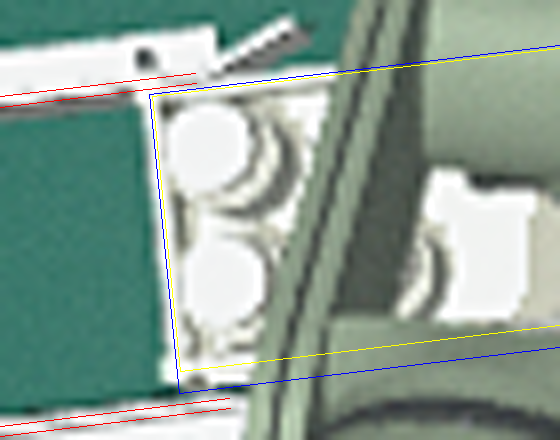

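The overlay agrees with the image to about 1 mm laterally, and the side forces are about 0, so there's no rail contact. Continuing with a tiny right trim.

Request:
servo_tool(
  steps=[
    [0,[0.0002,-0.0035,0],0],
    [0,[0.0002,-0.0035,0],0],
    [0,[0,-0.0035,-0.0002],0],
    [0,[0,-0.0035,0],0],
    [0,[0,-0.0035,0],0],
  ],
)

```text
clock: 9.6
tool_pos: [536.0, -43.5, 97.8]
eef_rot: [[0.993, 0.113, 0.02], [0.113, -0.993, -0.014], [0.018, 0.016, -1.0]]
wrist_force: [1.5, -0.7, 4.1]
grip_width: 10.0
```

Request:
servo_tool(
  steps=[
    [0,[0,-0.0035,0],0],
    [0,[0,-0.0035,0],0],
    [0,[0,-0.0035,0],0],
    [0,[0,-0.0035,0],0],
    [0,[0,-0.0035,0],0],
  ],
)

```text
clock: 10.02
tool_pos: [534.0, -24.1, 97.8]
eef_rot: [[0.993, 0.113, 0.021], [0.113, -0.993, -0.014], [0.019, 0.016, -1.0]]
wrist_force: [-0.1, -1.3, 3.3]
grip_width: 10.0
```

```bash
python3 bay.py
```

```text
t10.02 pos [534.  -24.1  97.8] ang 6.51 F [-0.1 -1.3  3.3] T [-0.13 -0.02 -0.02] g10.0 tilt [ 0.0205 -0.0137]
bar in bay x -143.0 y -2.7  heading err 0.11 z 97.8 F fwd -1.2 left 0.2
```

Request:
servo_tool(
  steps=[
    [0,[0,-0.0035,0],0],
    [0,[0,-0.0035,0],0],
    [0,[0,-0.0035,-0.0002],0],
    [0,[0,-0.0035,0],0],
    [0,[0,-0.0035,0],0],
  ],
)

```text
clock: 10.43
tool_pos: [531.9, -4.7, 97.8]
eef_rot: [[0.993, 0.113, 0.021], [0.113, -0.993, -0.014], [0.019, 0.016, -1.0]]
wrist_force: [-0.0, -1.5, 3.4]
grip_width: 9.7
```

Request:
servo_tool(
  steps=[
    [0,[0,-0.0035,0],0],
    [0,[0,-0.0035,0],0],
    [0,[0,-0.003,0],0],
    [0,[0,-0.002,0],0],
    [0,[0,-0.001,0],0],
  ],
)

```text
clock: 10.85
tool_pos: [530.2, 10.3, 97.8]
eef_rot: [[0.993, 0.113, 0.021], [0.114, -0.993, -0.014], [0.019, 0.016, -1.0]]
wrist_force: [0.3, -1.3, 3.5]
grip_width: 10.0
```

```bash
python3 bay.py; python3 look.py t10;python3 ov.py ov10 -109 0 0 105 160 175 225
```

```text
t10.85 pos [530.2  10.3  97.8] ang 6.53 F [ 0.3 -1.3  3.5] T [-0.11  0.02  0.02] g10.0 tilt [ 0.021  -0.0135]
bar in bay x -108.5 y -2.8  heading err 0.13 z 97.8 F fwd -1.3 left -0.1
in guess-caddy frame: left rail y@60 55.8 slope 6.16deg n11 | right y@60 -51.4 slope 0.59 n24 | front x 76.0 slope 0.52 n56
```

View pics/ov10.png

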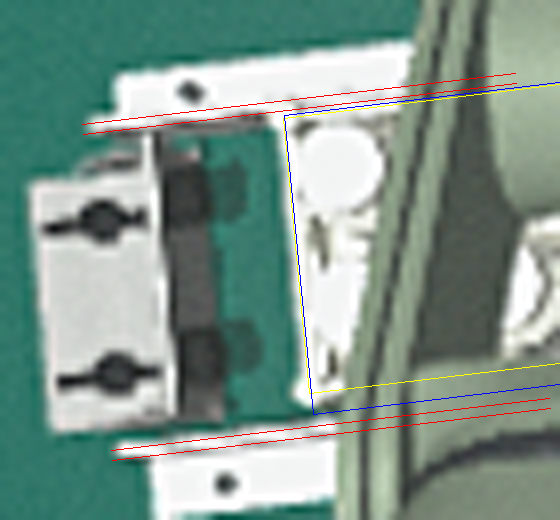

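No contact yet. About 30–35 mm to go, so I'll cover 20 mm and then creep.

Request:
servo_tool(
  steps=[
    [0,[0,-0.003,0],0],
    [0,[0,-0.003,0],0],
    [0,[0,-0.003,0],0],
    [0,[0,-0.003,0],0],
    [0,[0,-0.0025,0],0],
  ],
)

```text
clock: 11.37
tool_pos: [528.7, 25.0, 97.8]
eef_rot: [[0.993, 0.113, 0.021], [0.113, -0.994, -0.014], [0.02, 0.016, -1.0]]
wrist_force: [-1.1, -1.9, 4.7]
grip_width: 10.2
```

Request:
servo_tool(
  steps=[
    [0,[0,-0.002,0],0],
    [0,[0,-0.0015,0],0],
    [0,[0,-0.001,0],0],
    [0,[0,-0.001,0],0],
  ],
)

```text
clock: 11.7
tool_pos: [528.0, 31.6, 97.8]
eef_rot: [[0.993, 0.113, 0.022], [0.113, -0.993, -0.014], [0.02, 0.016, -1.0]]
wrist_force: [-0.1, -2.2, 5.1]
grip_width: 9.9
```

```bash
python3 bay.py
```

```text
t11.70 pos [528.   31.6  97.8] ang 6.51 F [-0.1 -2.2  5.1] T [-0.13 -0.02  0.02] g9.9 tilt [ 0.0216 -0.0138]
bar in bay x -87.0 y -2.9  heading err 0.11 z 97.8 F fwd -2.1 left 0.3
```

Request:
servo_tool(
  steps=[
    [0,[0,-0.001,-0.0003],0],
    [0,[0,-0.001,0],0],
    [0,[0,-0.001,0],0],
    [0,[0,-0.001,0],0],
    [0,[0,-0.001,0],0],
  ],
)

```text
clock: 12.12
tool_pos: [527.2, 37.0, 97.8]
eef_rot: [[0.993, 0.113, 0.021], [0.113, -0.993, -0.014], [0.019, 0.016, -1.0]]
wrist_force: [0.1, -1.0, 4.3]
grip_width: 10.0
```

Request:
servo_tool(
  steps=[
    [0,[0,-0.001,0],0],
    [0,[0,-0.001,0],0],
    [0,[0,-0.001,0],0],
  ],
)

```text
clock: 12.37
tool_pos: [526.9, 40.2, 97.8]
eef_rot: [[0.993, 0.113, 0.021], [0.113, -0.993, -0.014], [0.019, 0.016, -1.0]]
wrist_force: [0.5, -0.4, 4.1]
grip_width: 9.8
```

```bash
python3 bay.py; python3 look.py t11;python3 ov.py ov11 -79 0 0 105 160 175 225
```

```text
t12.37 pos [526.9  40.2  97.8] ang 6.49 F [ 0.5 -0.4  4.1] T [-0.12  0.05  0.04] g9.8 tilt [ 0.0212 -0.0139]
bar in bay x -78.3 y -2.7  heading err 0.09 z 97.8 F fwd -0.5 left -0.4
in guess-caddy frame: left rail y@60 67.5 slope 15.26deg n14 | right y@60 -51.9 slope -3.24 n16 | front x 76.0 slope -0.44 n54
```

View pics/ov11.png

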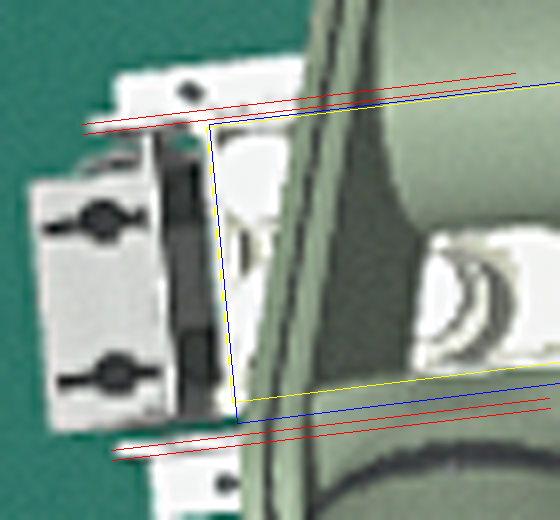

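Gap is just a few mm. Creeping at 0.5 mm per row while watching the forward force.

Request:
servo_tool(
  steps=[
    [0,[0,-0.0005,0],0],
    [0,[0,-0.0005,0],0],
    [0,[0,-0.0005,0],0],
    [0,[0,-0.0005,0],0],
    [0,[0,-0.0005,0],0],
  ],
)

```text
clock: 12.88
tool_pos: [526.6, 42.9, 97.8]
eef_rot: [[0.993, 0.113, 0.021], [0.113, -0.993, -0.014], [0.019, 0.016, -1.0]]
wrist_force: [0.2, -1.1, 4.1]
grip_width: 9.9
```

```bash
python3 bay.py
```

```text
t12.88 pos [526.6  42.9  97.8] ang 6.49 F [ 0.2 -1.1  4.1] T [-0.13  0.09  0.  ] g9.9 tilt [ 0.0212 -0.0138]
bar in bay x -75.6 y -2.8  heading err 0.09 z 97.8 F fwd -1.1 left -0.0
```

Request:
servo_tool(
  steps=[
    [0,[0,-0.0005,0],0],
    [0,[0,-0.0005,0],0],
    [0,[0,-0.0005,0],0],
  ],
)

```text
clock: 13.13
tool_pos: [526.4, 44.5, 97.8]
eef_rot: [[0.993, 0.113, 0.021], [0.113, -0.993, -0.014], [0.02, 0.016, -1.0]]
wrist_force: [0.3, -1.1, 5.5]
grip_width: 9.9
```

Request:
servo_tool(
  steps=[
    [0,[0,-0.0005,0],0],
    [0,[0,-0.0005,0],0],
    [0,[0,-0.0005,0],0],
  ],
)

```text
clock: 13.38
tool_pos: [526.2, 46.2, 97.8]
eef_rot: [[0.993, 0.113, 0.021], [0.113, -0.993, -0.014], [0.02, 0.016, -1.0]]
wrist_force: [-0.3, -1.0, 4.9]
grip_width: 9.8
```

```bash
python3 bay.py
```

```text
t13.38 pos [526.2  46.2  97.8] ang 6.49 F [-0.3 -1.   4.9] T [-0.09  0.02  0.01] g9.8 tilt [ 0.0213 -0.0138]
bar in bay x -72.3 y -2.8  heading err 0.09 z 97.8 F fwd -1.0 left 0.4
```

Request:
servo_tool(
  steps=[
    [0,[0,-0.0005,0],0],
    [0,[0,-0.0005,0],0],
  ],
)

```text
clock: 13.55
tool_pos: [526.1, 47.3, 97.8]
eef_rot: [[0.993, 0.113, 0.021], [0.113, -0.993, -0.014], [0.019, 0.016, -1.0]]
wrist_force: [0.5, -0.6, 5.2]
grip_width: 10.3
```

Request:
servo_tool(
  steps=[
    [0,[0,-0.0005,0],0],
    [0,[0,-0.0005,0],0],
  ],
)

```text
clock: 13.72
tool_pos: [526.0, 48.4, 97.8]
eef_rot: [[0.993, 0.113, 0.021], [0.113, -0.994, -0.014], [0.02, 0.016, -1.0]]
wrist_force: [0.3, -1.4, 4.4]
grip_width: 10.0
```

Request:
servo_tool(
  steps=[
    [0,[0,-0.0005,0],0],
    [0,[0,-0.0005,0],0],
  ],
)

```text
clock: 13.88
tool_pos: [526.0, 48.6, 97.8]
eef_rot: [[0.993, 0.114, 0.022], [0.114, -0.993, -0.016], [0.02, 0.018, -1.0]]
wrist_force: [0.4, -4.6, 4.4]
grip_width: 10.1
```

```bash
python3 bay.py;python3 ov.py ov12 -71 0 0 105 160 175 225
python3 - <<'E'
from h import *
im=eyes.get_image("side"); save(im,"s12.png",(130,150,270,310),4.8)
E
```

```text
t13.88 pos [526.   48.6  97.8] ang 6.54 F [ 0.4 -4.6  4.4] T [-0.6  -0.06  0.01] g10.1 tilt [ 0.0215 -0.0158]
bar in bay x -69.9 y -2.8  heading err 0.14 z 97.8 F fwd -4.6 left 0.1
```

View pics/ov12.png

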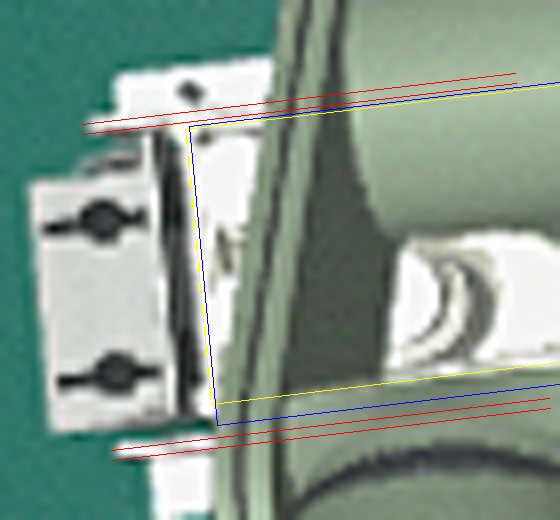

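View pics/s12.png

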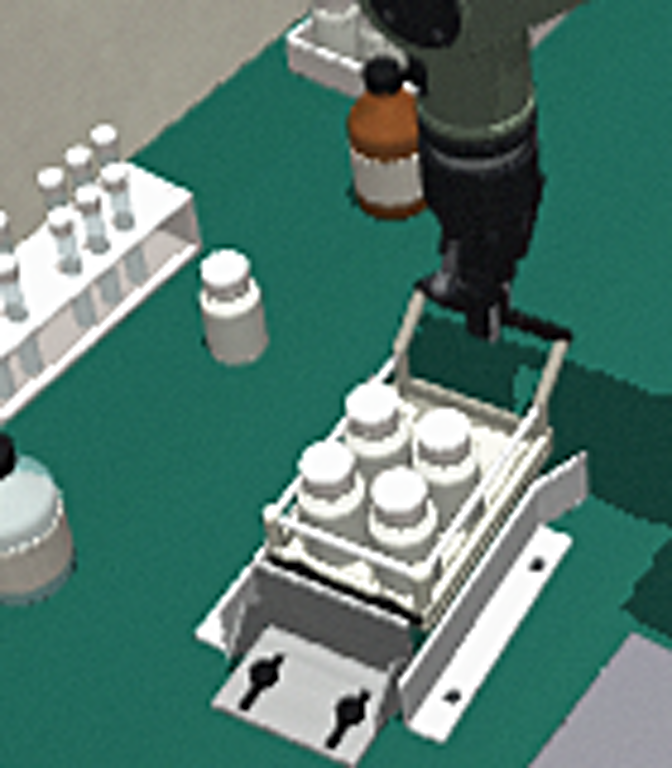

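Contact: forward force rose from about 1 N to 4.6 N at bar x≈-70 (buffer face at about 128–130). Now a light press home for a moment.

Request:
servo_tool(
  steps=[
    [0,[0,-0.0005,0],0],
    [0,[0,-0.0005,0],0],
    [0,[0,-0.0005,0],0],
  ],
)

```text
clock: 14.23
tool_pos: [526.0, 48.5, 97.8]
eef_rot: [[0.993, 0.114, 0.022], [0.114, -0.993, -0.018], [0.02, 0.021, -1.0]]
wrist_force: [0.7, -4.2, 4.6]
grip_width: 10.1
```

```bash
python3 bay.py
```

```text
t14.23 pos [526.   48.5  97.8] ang 6.57 F [ 0.7 -4.2  4.6] T [-0.8  -0.07 -0.05] g10.1 tilt [ 0.0218 -0.0184]
bar in bay x -69.9 y -2.8  heading err 0.17 z 97.8 F fwd -4.2 left -0.2
```

Request:
servo_tool(
  steps=[
    [0,[0,-0.0007,0],0],
    [0,[0,-0.0008,0],0],
    [0,[0,-0.0008,0],0],
    [0,[0,-0.0008,0],0],
  ],
)

```text
clock: 14.57
tool_pos: [526.0, 48.5, 97.8]
eef_rot: [[0.993, 0.115, 0.022], [0.116, -0.993, -0.024], [0.019, 0.027, -0.999]]
wrist_force: [1.3, -6.2, 4.7]
grip_width: 10.0
```

```bash
python3 bay.py; python3 ov.py ov13 -70.5 0 0 105 160 175 225
```

```text
t14.57 pos [526.   48.5  97.8] ang 6.65 F [ 1.3 -6.2  4.7] T [-0.93 -0.09 -0.05] g10.0 tilt [ 0.0224 -0.0241]
bar in bay x -69.8 y -2.8  heading err 0.25 z 97.8 F fwd -6.3 left -0.6
```

View pics/ov13.png

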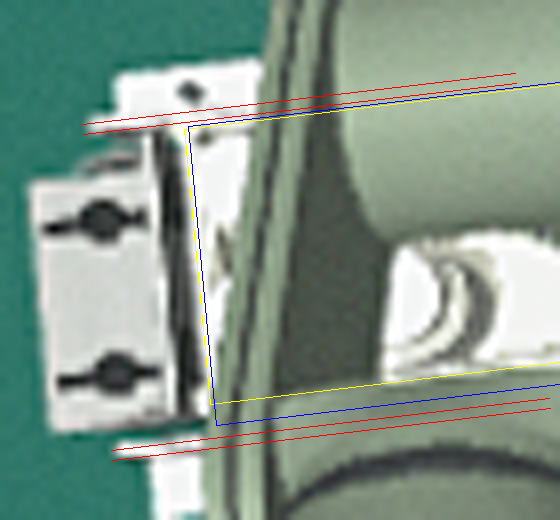

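Pressed at about 6 N. The wrist yaw moment is near zero, so the load is shared by both buffers. Now ease off and open.

Request:
servo_tool(
  steps=[
    [0,[0,-0.0005,0],0],
    [0,[0,-0.0003,0],0],
    [0,[0,0,0],0],
  ],
)

```text
clock: 14.87
tool_pos: [526.0, 48.4, 97.8]
eef_rot: [[0.993, 0.115, 0.022], [0.115, -0.993, -0.025], [0.019, 0.028, -0.999]]
wrist_force: [0.2, -3.4, 4.6]
grip_width: 10.0
```

Request:
servo_tool(
  steps=[
    [0.15,[0,0,0],0],
    [0.2,[0,0,0],0],
    [0.25,[0,0,0],0],
    [0.35,[0,0,0],0],
    [0.45,[0,0,0],0],
  ],
)

```text
clock: 15.28
tool_pos: [523.1, 51.0, 95.0]
eef_rot: [[0.993, 0.113, 0.015], [0.114, -0.993, -0.021], [0.013, 0.022, -1.0]]
wrist_force: [0.1, 0.3, 0.2]
grip_width: 38.6
```

```bash
python3 bay.py; python3 ov.py ov14 -70.5 0 0 105 160 175 225
python3 - <<'E'
from h import *
im=eyes.get_image("side"); save(im,"s14.png",(130,150,270,310),4.8)
E
```

```text
t15.28 pos [523.1  51.   95. ] ang 6.53 F [0.1 0.3 0.2] T [0.02 0.02 0.01] g38.6 tilt [ 0.0153 -0.0208]
bar in bay x -67.0 y -0.3  heading err 0.13 z 95.0 F fwd 0.3 left -0.1
```

View pics/s14.png

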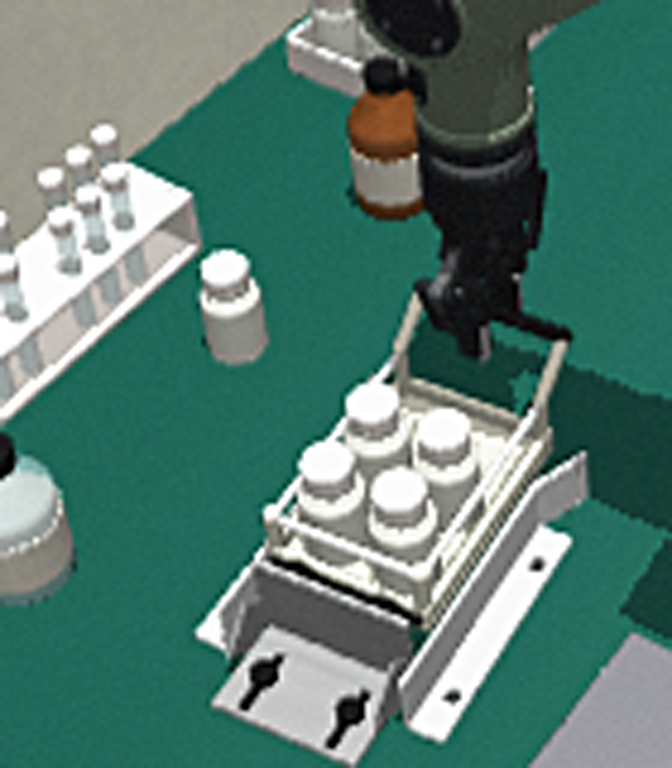

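View pics/ov14.png

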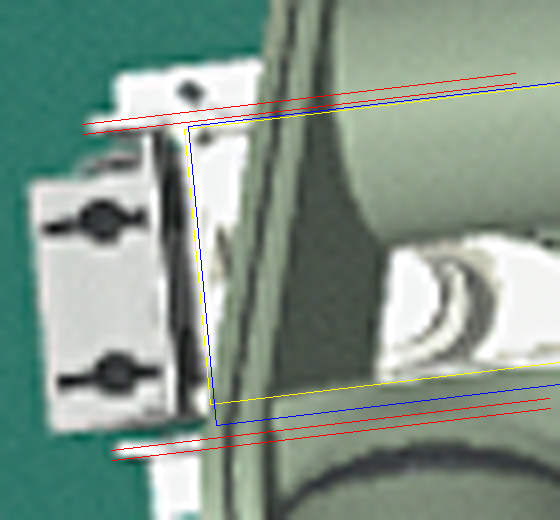

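Caddy unchanged and fingers clear of the bar. The tool sprang about 3 mm forward, so I'll recentre, open more and lift straight up.

Request:
servo_tool(
  steps=[
    [0.6,[0,0.0015,-0.001],0],
    [0.75,[0,0.001,-0.002],0],
    [0.85,[0,0,-0.004],0],
    [0.85,[0,0,-0.008],0],
    [0.85,[0,0,-0.012],0],
  ],
)

```text
clock: 15.8
tool_pos: [521.4, 48.7, 121.7]
eef_rot: [[0.994, 0.113, 0.01], [0.114, -0.993, -0.021], [0.008, 0.022, -1.0]]
wrist_force: [-0.2, -0.4, 0.1]
grip_width: 72.3
```

Request:
servo_tool(
  steps=[
    [0.85,[0,0,-0.02],0],
    [0.85,[0,0,-0.025],0],
    [0.85,[0,0,-0.03],0],
    [0.85,[0,0,-0.03],0],
    [0.85,[0,0,-0.02],0],
  ],
)

```text
clock: 16.22
tool_pos: [518.0, 51.2, 253.0]
eef_rot: [[0.994, 0.113, 0.005], [0.113, -0.993, -0.021], [0.003, 0.022, -1.0]]
wrist_force: [1.0, -0.0, 0.6]
grip_width: 72.6
```

Request:
servo_tool(
  steps=[
    [0.85,[0,0.03,-0.01],0],
    [0.85,[0,0.035,0],0],
    [0.85,[0,0.035,0],0],
    [0.85,[0,0.035,0],0],
    [0.85,[0,0.035,0],0],
  ],
)

```text
clock: 16.63
tool_pos: [540.9, -116.6, 280.6]
eef_rot: [[0.992, 0.125, 0.027], [0.125, -0.992, -0.018], [0.025, 0.022, -0.999]]
wrist_force: [-0.0, 0.4, 0.1]
grip_width: 72.5
```

Request:
servo_tool(
  steps=[
    [0.85,[0,0.035,0],0],
    [0.85,[0,0.035,0],0],
    [0.85,[0,0.03,0],0],
    [0.85,[0,0.01,0],0],
    [0.85,[0,0,0],0],
  ],
)

```text
clock: 17.05
tool_pos: [554.1, -237.5, 288.1]
eef_rot: [[0.993, 0.117, 0.033], [0.118, -0.993, -0.023], [0.03, 0.027, -0.999]]
wrist_force: [-0.6, 0.3, 0.6]
grip_width: 72.3
```

```bash
python3 bay.py; python3 ov.py ov15 -70.5 0 0 105 155 195 225
python3 - <<'E'
from pose import *
im=eyes.get_image("top"); save(im,"t15.png",s=1.5); caddy(im,(-70.5,0,0))
im=eyes.get_image("side"); save(im,"s15.png",(120,150,280,310),4.8/1.3)
E
```

```text
t17.05 pos [ 554.1 -237.5  288.1] ang 6.79 F [-0.6  0.3  0.6] T [-0.02 -0.04 -0.  ] g72.3 tilt [ 0.0333 -0.0228]
bar in bay x -357.1 y 1.4  heading err 0.39 z 288.1 F fwd 0.4 left 0.6
in guess-caddy frame: left rail y@60 53.7 slope -0.11deg n56 | right y@60 -54.1 slope -0.14 n55 | front x 76.7 slope 0.33 n51
```

View pics/ov15.png

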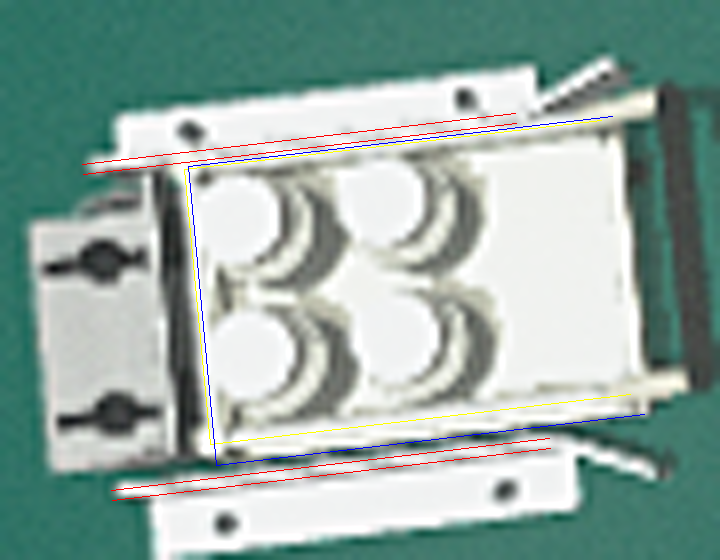

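View pics/s15.png

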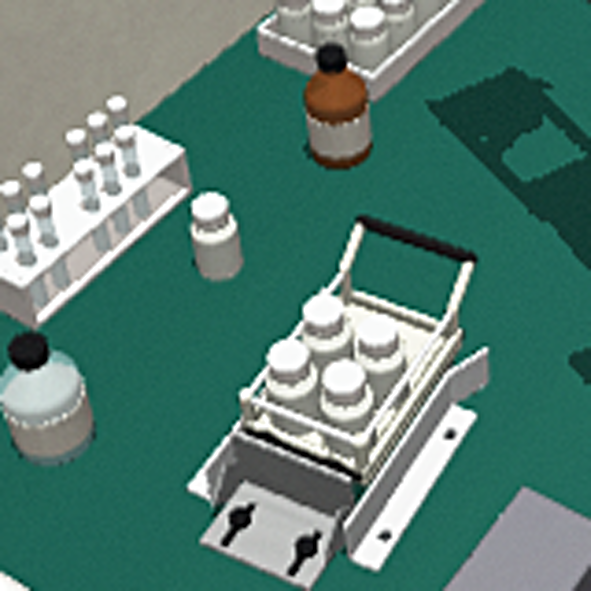

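View pics/t15.png

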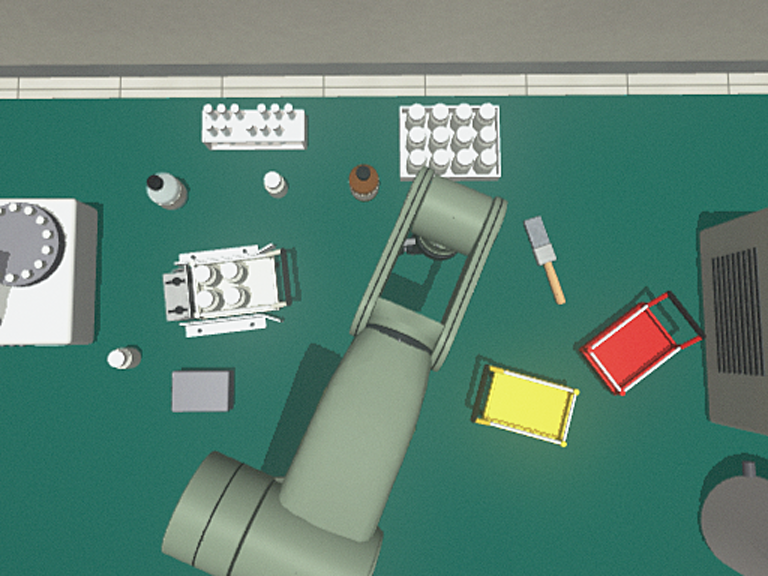

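The final view shows the caddy square in the bay: y -0.2 mm, heading within about 0.1–0.3°, nose on the buffers. The bottles are upright and the arm is clear, so I'm handing in.

```bash
python3 -c "
from bench import robot
print(robot.close_job(), robot.read_state()['clock'])"
```

```text
the job is handed in; nothing more can be done
the job is handed in; nothing more can be done
```

The caddy is docked with its front face resting on the buffers, and the job was handed in at about 17 s.

**What I did:** I gripped the push bar and wheeled the caddy about 100 mm forward and 72 mm right onto the bay line. It then ran about 80 mm straight before the flare, so the castors could trail. Outside the bay I trimmed the yaw by about 0.4°, then steered in slowly. I crept onto the buffers at about 6 mm/s, pressed at 4–6 N for about 0.7 s, eased off, released and backed away.

**What the last checks showed:**
- **Position:** the caddy is about 0.2 mm off the bay centre line. The side rails read about 0.1° of yaw and the front edge 0.3°, a difference within measuring noise.
- **Contact:** forward force rose from about 1 N to 4–6 N as the nose met the stop. The wrist yaw moment stayed near zero, so both buffers appear to share the load. The caddy's measured position was the same before and after release.
- **Rails:** readings at the end of each move showed side force of about 1 N or less in the bay, so no sign of rail contact.
- **Bottles and bench:** all four sample bottles are standing. Nothing else visible looks moved, but the arm hid the beaker in the last view.

**Not confirmed directly:**
- **Castor angles:** I inferred these from the straight travel and from seeing none jut out.
- **Buffer contact after release:** this is too fine for the cameras to resolve.
- **Downward force:** the wrist showed up to about 5 N pressing the bar down while rolling.
- **Tool movement at release:** the tool moved about 3 mm forward and down as the fingers opened, without moving the caddy.

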